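Reload a three-channel syringe pump

TASK

The syringe pump has finished its last run; set it up for the next one. Draw the pusher fully back by its black handle, put every used syringe into the yellow tray, and lay every full syringe from the rack on its side in a free channel of the pump's cradle, one per channel, plunger towards the pusher and finger flange just behind the rear saddle. When all are in, slide the pusher forward until it is snug against the plungers and all flanges bear on the rear saddle; leave the other things on the bench where they stand.

Things in the scene. Friction and masses are not known exactly. Their poses are not given: they have to be found in the camera images.
- pump: Three-channel syringe pump, fixed: white base 250 (x) x 350 (y) mm, flat top 45 mm above the bench. Origin: centre of its underside, on the bench. Syringes lie along its y axis, plunger towards +y, in channels at x = -70, 0 and +70 mm, axis 92 mm above the bench. Motor housing: y = 80 to 175 mm, 95 mm high. Two guide rods along y at x = +/-105, tops 60 mm above the bench.
- cradle (a point): Middle of the cradle: pump x = 0, y = -95 mm, 92 mm up (on the middle channel's axis); axes as the pump's. Two aluminium saddles 90 mm high with 90-degree V notches per channel carry the barrels: front one y = -160 to -128 mm, rear one y = -70 to -58 mm (pump y); fingers fit in the gap. A home syringe's flange bears on the rear face, y = -58: its tip end is at y = -190, a full one's thumb disc at 0.
- pusher (a joint): Slide of the blue pusher along the guide rods, m: 0 = fully back at the motor housing, grows towards the syringes (pump's -y), limit 0.095. Stays where it is left; about 3 N moves it. Its front face is at pump y = 50 mm minus this value, so it meets home full syringes at 0.050; a syringe not yet home is pushed along its channel till its flange meets the rear saddle.
- pusher_handle (a point): On the black handle on top of the pusher bar, 139 mm above the bench; the handle is 40 (pump x) x 16 (y) mm and rises from 107 to 149 mm. Axes as the pump's; the pusher's flat front face (232 mm wide, 51 to 107 mm up) lies 12 mm to the -y side of this point, the bar is 22 mm thick. Grip the handle from above, across its thickness or width.
- rack: White fixed rack, 240 (x) x 75 (y) x 70 mm high; origin at the centre of its underside. Three square pockets of 32.5 mm along its x axis at -80, 0 and +80 mm, floor 12 mm above the bench, in which full syringes stand tip down.
- full1: Full 60 ml syringe: clear, white plunger drawn out, blue tip cap; 190 mm, 95 g, rigid. Origin at the cap's end, z axis along it towards the plunger. Cap 16 mm dia to z = 18 mm, barrel 29 dia z = 26 to 133, oval flange 34 x 46 mm (long along y) z = 132 to 136, plunger rod 17, thumb disc 30 dia z = 186 to 190. Balances near z = 90. Starts upright in the rack or is absent.
- full2: Full syringe like full1; may be absent.
- full3: Full syringe like full1; may be absent.
- full1_thumb (a point): Centre of the end face of full1's thumb disc (z = 190 mm).
- full2_thumb (a point): Centre of the end face of full2's thumb disc (z = 190 mm).
- full3_thumb (a point): Centre of the end face of full3's thumb disc (z = 190 mm).
- used1: Used empty syringe: like a full one but with grey flange and plunger pushed in, no cap, 150 mm long, 50 g. Origin at the tip end's plane (bare tip starts at z = 6 mm), z axis towards the plunger; same barrel and flange positions, thumb disc at z = 146 to 150. Starts lying in a channel of the pump with its flange behind the rear saddle; may be absent.
- used2: Used syringe like used1; may be absent.
- used3: Used syringe like used1; may be absent.
- used1_thumb (a point): Centre of the end face of used1's thumb disc (z = 150 mm).
- used2_thumb (a point): Centre of the end face of used2's thumb disc (z = 150 mm).
- used3_thumb (a point): Centre of the end face of used3's thumb disc (z = 150 mm).
- tray: Loose yellow open tray for used syringes, 250 (x) x 180 (y) x 60 mm high, walls and floor 5 mm; origin at the centre of its underside.
- beaker: Glass beaker, 70 mm diameter, 95 mm high; leave alone.
- amber: Amber bottle, 72 mm diameter, 140 mm high; leave alone.
- jar: Small jar with white cap, 60 mm diameter, 60 mm high; leave alone.
- timer: Grey bench timer, 50 x 70 x 20 mm; leave alone.
- carton: Cardboard carton, 90 x 130 x 70 mm; leave alone.
- capdish: White dish, 70 mm diameter, 28 mm high; leave alone.
There are look-alikes about, which are no part of the job. Leave any orange or turquoise look-alike of the full3 alone.

How it is judged:
By the outcome, as a careful person would: the job done as asked, in the order asked, and still so for the second after the job is handed in, with the robot touching nothing.
Of used1, used2, used3 only 2 to 3 are there at a start; the rules pass over those that are not, and their reading is None.
Of full1, full2, full3 only 2 to 3 are there at a start; the rules pass over those that are not, and their reading is None.
At some moment in a run one of tray, used1, used2, used3 may be knocked a few centimetres aside while the robot is not near it.
Once in a run the grip may slacken for a moment while it holds something.
It also fails if it takes over 210 s, if anything falls off the work surface, if the arm or the gripper's body presses on something with over 40 N, if the wrist force passes 120 N, or if a joint passes its speed limit or range.

ROBOT

A 7-joint arm with a two-finger parallel gripper is mounted at the origin on the work surface. World frame = base frame: x ahead of the robot, y to its left, z up, the work surface at z = 0. Lengths are in mm, angles in rad, forces in N, time in s.
With the tool pointing down it reaches from about 425 to 1025 mm from the base axis. Payload 3.6 kg.
Tool frame: the origin (TCP) lies on the mounting face of the last link; the fingertips stand 173 mm ahead of it and the grasp point (between the pads) lies 155 mm ahead of it; z points along the fingers, y is the direction in which the jaws open and shut (so a half turn about z gives the same grasp; the last joint's range is limited). The gripper opens to 85 mm and grips with 20 to 120 N. Pads are 22 mm wide; open, the fingers measure 114 mm over their backs; the gripper's body (76 mm by 85 mm) begins 54 mm behind the grasp point. The pads swing forward as they close: fully open they stand 13 mm farther back than shut.
Start: joints at [1.139, 0.591, 0.048, 1.609, -0.033, 0.943, -0.034], TCP at [240.28, -684.029, 404.702] pointing down, gripper open.
Joint ranges: [-2.69, 2.69], [-0.47, 2.24], [-1.27, 1.36], [0.19, 2.51], [-1.53, 4.68], [0.08, 2.07], [-3.09, 3.09]. Speed limits (rad/s): [2.57, 2.57, 3.14, 3.14, 3.14, 3.14, 3.14].

INTERFACE

Orientations are given as a unit quaternion [w, x, y, z].
In Python, from station import * gives the robot as it stands. The module is installed in compiled form; this text tells all that it offers.
- The arm moves only by the tool move_arm, never from a script. Its argument "moves" is a list that holds one entry, the list of rows, each a list of 7 numbers: the turn, a rotation vector about the world's x, y, z in degrees, then the shift along the world's x, y, z in m, then the closure in counts, from 0 (fully open) to 255 (shut). A call has 1 to 8 rows; each row is the pose to reach, as a shift and turn from the pose commanded when the call began; what a row does not reach only later rows make up. A row lasts 1/12 s, in which the tool goes at most 41.7 mm and 7.16 degrees, less where a joint would pass 70% of its speed; a pose out of reach is approached as far as the arm can. A call with a gripper value outside its range is refused whole. The fingers move at their own pace and stop on an object; the grip force is fixed at half the most. Time passes only in rows, so rows that repeat a pose let the fingers close. It gives the time, the measured TCP pose, the force and the opening at its end, in the units of the state.
- get_state(): the state, without advancing time (a new reading comes with each control period).
- camera(name): name is "scene" or "top" or "wrist"; returns a dict with "pixels" (420x560x3 uint8, red, green, blue), "intrinsics" (3x3 intrinsics, pixels), "rvec" (rotation vector, rad) and "tvec" (3), from world to camera coordinates, as OpenCV has them. Camera axes: x right, y down, z forward; pixel columns grow to the right and rows downward; lengths in mm; the calibration is good to about 2 mm. A picture is of the moment at which its call begins. There is no depth.
- job_done(): hands the job in, once; it reports no verdict.
The state is a dict: "t": time; "joints": joint angles; "joint_velocities": joint speeds; "joint_torque": joint torques, N m; "tool_pos": TCP position; "tcp_rot": TCP orientation; "ft_force": force on the tool from outside, world axes, zero at the start; "moment": the same for the moment, N m; "opening": opening from 0.0 (shut) to 1.0 (fully open).
Only numpy, scipy, OpenCV 4.12 (cv2) and the standard library are available. Lean on these libraries where they do the work, as an engineer would, in place of code of your own. Each camera call takes 0.05 s, during which the arm holds its last target.

## Working session

There is one attempt and no reset: what is moved stays moved. The work goes in short steps, Python scripts to look and compute and a tool call to move; the robot and the scene stay as the last step left them, time stands still between calls to the robot, and variables do not carry over. Pictures are saved under pics/ and viewed, and the job is handed in when it is done.

Besides the shell and the picture viewer there is one more tool, called after "Call:" by a JSON object that holds its "op" and its "data". move_arm: Moves the arm, as the interface text tells. Its arguments: {"type":"object","properties":{"moves":{"type":"array","items":{"type":"array","items":{"type":"array","items":{"type":"number"}}}}},"required":["moves"]}

```bash
mkdir -p pics; cat > h.py <<'E'
from station import *
import numpy as np, cv2
def snap(n,fn):
    c=camera(n); cv2.imwrite('pics/'+fn,c['pixels'][:,:,::-1]); np.savez('pics/'+fn+'.npz',**{k:np.array(v) for k,v in c.items()}); return c
def load(fn): return np.load('pics/'+fn+'.npz')
def ray(c,u,v):
    R=cv2.Rodrigues(np.array(c['rvec'],float))[0];t=np.array(c['tvec'],float).ravel()
    d=R.T@np.linalg.inv(c['intrinsics'])@np.array([u,v,1.]);o=-R.T@t
    return o,d/np.linalg.norm(d)
def atz(c,u,v,z):
    o,d=ray(c,u,v); return o+d*(z-o[2])/d[2]
def tri(l):
    A=np.zeros((3,3));b=np.zeros(3)
    for c,u,v in l:
        o,d=ray(c,u,v);P=np.eye(3)-np.outer(d,d);A+=P;b+=P@o
    p=np.linalg.solve(A,b)
    res=[np.linalg.norm((np.eye(3)-np.outer(ray(c,u,v)[1],ray(c,u,v)[1]))@(p-ray(c,u,v)[0])) for c,u,v in l]
    return p,res
def proj(c,P):
    return cv2.projectPoints(np.array(P,float).reshape(-1,3),np.array(c['rvec'],float),np.array(c['tvec'],float),np.array(c['intrinsics'],float),None)[0].reshape(-1,2)
def crop(fn,out,x0,y0,x1,y1,k):
    im=cv2.imread('pics/'+fn)[y0:y1,x0:x1]; cv2.imwrite('pics/'+out,cv2.resize(im,None,fx=k,fy=k,interpolation=cv2.INTER_CUBIC))
E
python3 - <<'E'
from h import *
for n in ['scene','top','wrist']:
    c=snap(n,n+'0.png'); print(n,ray(c,280,210),c['intrinsics'][0,0])
s=get_state(); print(s)
E
```

```text
scene (array([1271.9659649 , -655.53553632,  929.83934399]), array([-0.54167993,  0.55056993, -0.63518155])) 455.16138577367616
top (array([ 376.31873789,   -6.83386379, 1214.79284938]), array([ 0.19577714,  0.0151447 , -0.98053146])) 397.07325457928323
wrist (array([ 318.9365177 , -655.6094896 ,  373.50684507]), array([-0.30590156, -0.12102425, -0.94433965])) 332.0324878919978
{'t': 0.15, 'joints': array([ 1.13946001,  0.59191874,  0.04833497,  1.60953304, -0.03331402,
        0.94271448, -0.03371384]), 'joint_velocities': array([-0.00083894, -0.0036346 ,  0.00128334, -0.00307078,  0.00045098,
       -0.00284958, -0.00047181]), 'joint_torque': array([ 2.92695098e-03, -5.49251175e+01,  1.54966984e+00, -1.98455536e+01,
        9.55780823e-03,  5.70556935e-03,  4.75876490e-06]), 'tool_pos': array([ 240.2028846 , -683.68957485,  403.79441028]), 'tcp_rot': array([-8.61528485e-04,  9.85763716e-01,  1.68134219e-01, -1.98257838e-04]), 'ft_force': array([ 0.5497612 , -0.95738237, -0.41997371]), 'moment': array([-0.06205268,  0.04679342, -0.02655339]), 'opening': 0.9995465067369611}
```

View pics/scene0.png

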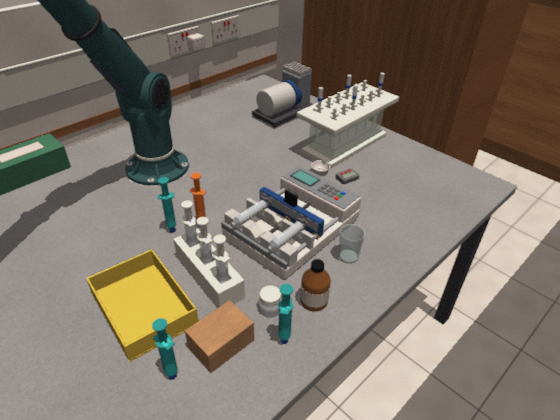

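View pics/top0.png

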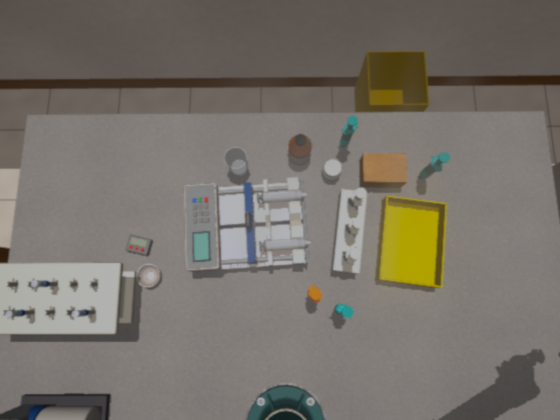

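View pics/wrist0.png

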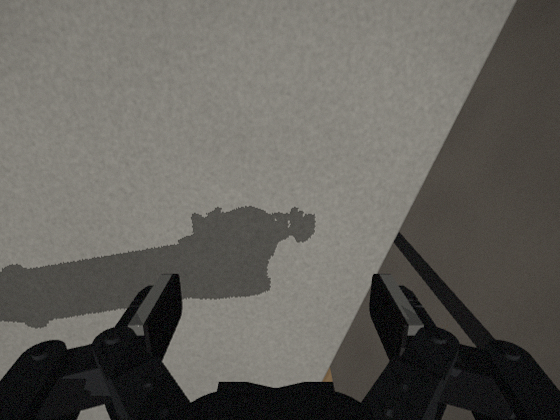

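The top view shows the pump at about (245,225), the rack at (350,230), and the tray at (412,242). Three white syringes stand in the rack. I'll enlarge it.

```bash
python3 - <<'E'
from h import *
crop('top0.png','t1.png',180,170,320,280,5.5)
crop('top0.png','t2.png',320,170,460,300,5)
crop('scene0.png','s1.png',215,160,365,270,5)
crop('scene0.png','s2.png',80,180,260,370,3.1)
E
```

```text
(no output)
```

View pics/t1.png

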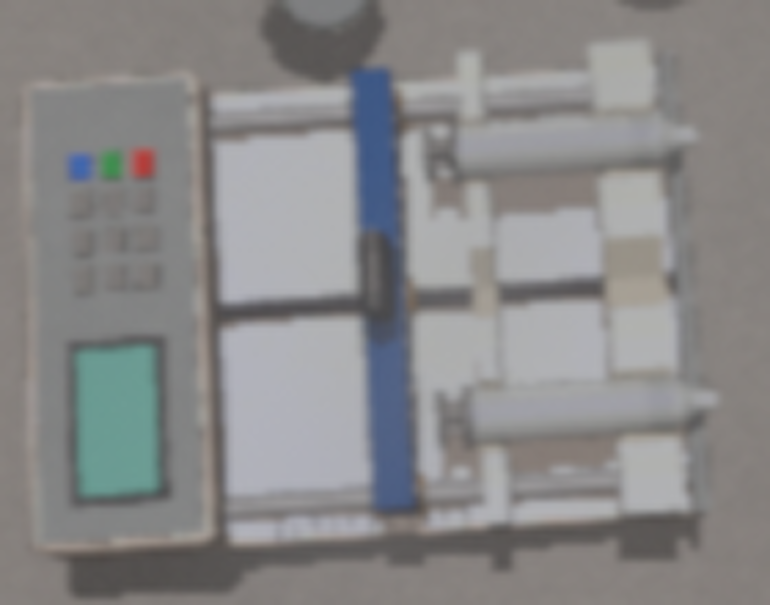

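View pics/t2.png

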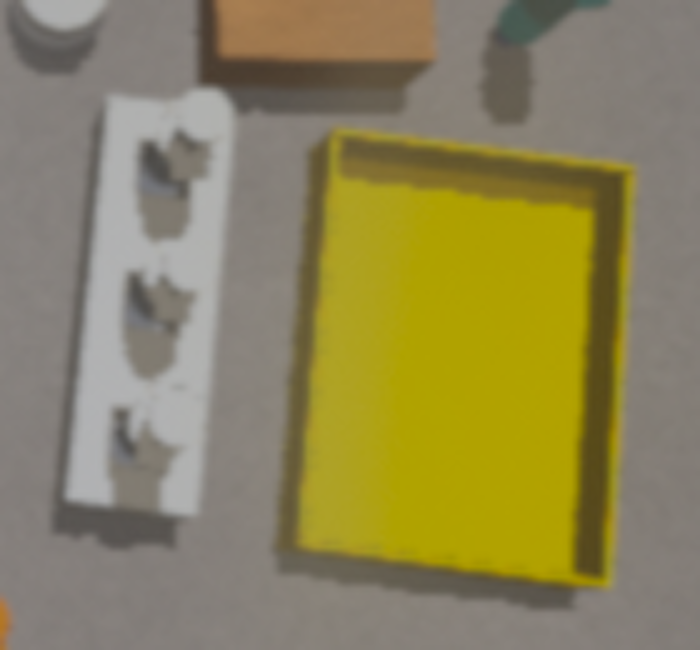

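View pics/s1.png

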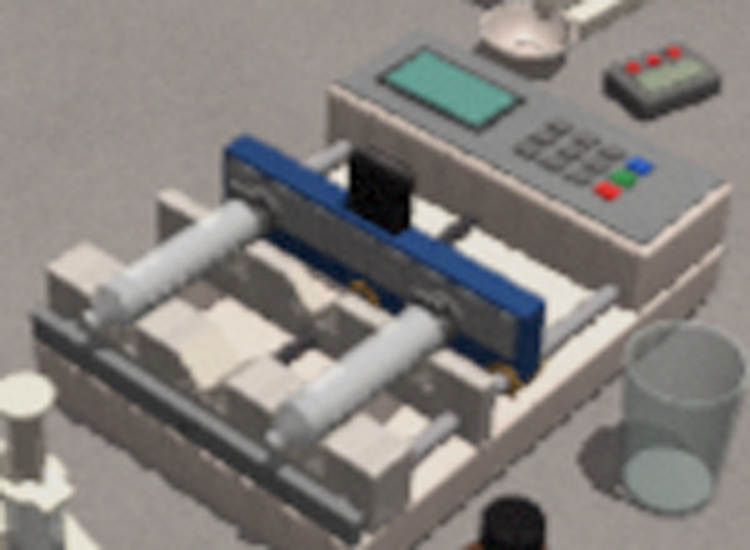

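View pics/s2.png

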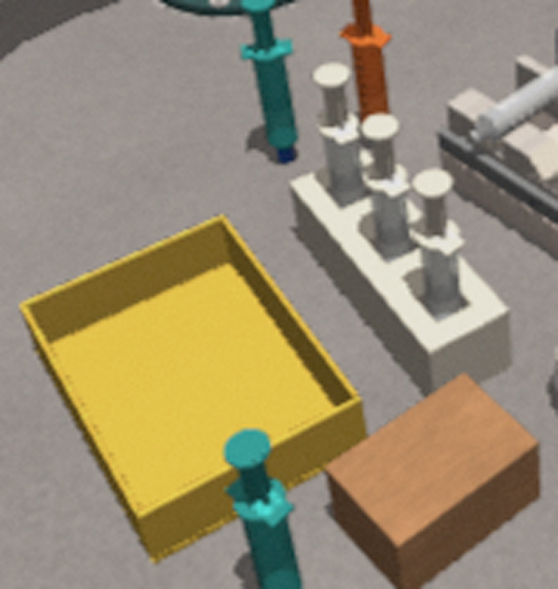

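```bash
cat > fit.py <<'E'
from h import *
from scipy.optimize import least_squares
def fit(obs,x0):
    # obs: list (cam, (X,Y,Z) model, (u,v))
    def f(p):
        c,s=np.cos(p[2]),np.sin(p[2]);r=[]
        for cam,m,uv in obs:
            P=[p[0]+c*m[0]-s*m[1],p[1]+s*m[0]+c*m[1],m[2]]
            r+=list(proj(cam,P)[0]-uv)
        return np.array(r)
    q=least_squares(f,x0,loss='soft_l1'); return q.x,f(q.x).reshape(-1,2).round(1)
E
python3 - <<'E'
from fit import *
T=load('top0.png');S=load('scene0.png')
t1=lambda u,v:(180+u/5.5,170+v/5.5)
t2=lambda u,v:(320+u/5,170+v/5)
s1=lambda u,v:(215+u/5,160+v/5)
s2=lambda u,v:(80+u/3.1,180+v/3.1)
o=[(T,(125,175,95),t1(27,85)),(T,(125,80,95),t1(195,77)),(T,(-125,80,95),t1(212,540)),(T,(-125,175,95),t1(38,548)),
(S,(125,175,95),s1(733,190)),(S,(125,80,95),s1(648,250)),(S,(-125,80,95),s1(328,88)),(S,(-125,175,95),s1(400,38))]
p,r=fit(o,[550,20,0]);print('pump',p,'\n',r)
cs=[(120,37.5),(-120,37.5),(-120,-37.5),(120,-37.5)]
o=[(T,(*c,70),t2(*uv)) for c,uv in zip(cs,[(107,96),(67,502),(198,517),(235,97)])]
o+=[(S,(-120,-37.5,70),s2(290,183)),(S,(120,-37.5,70),s2(432,350)),(S,(120,37.5,70),s2(510,312))]
p,r=fit(o,[550,-250,0]);print('rack',p,'\n',r)
for k in(-80,0,80): print(p[0]+k*np.cos(p[2]),p[1]+k*np.sin(p[2]))
cs=[(125,90),(125,-90),(-125,-90),(-125,90)]
o=[(T,(*c,60),t2(*uv)) for c,uv in zip(cs,[(335,128),(636,165),(610,587),(282,548)])]
o+=[(S,(-125,-90,60),s2(22,307)),(S,(-125,90,60),s2(222,217)),(S,(125,90,60),s2(360,403)),(S,(125,-90,60),s2(142,515))]
p,r=fit(o,[550,-400,0]);print('tray',p,'\n',r)
for n,a,b in [('far',(203,117),(432,185)),('mid',(166,292),(380,127)),('near',(177,417),(331,76))]:
    print(n,tri([(T,*t2(*a)),(S,*s2(*b))]))
print('handle top',tri([(T,*t1(374,272)),(S,*s1(380,165))]))
E
```

```text
pump [5.68549167e+02 1.08558573e+02 8.02667953e-02] 
 [[-1.8 -1.5]
 [ 0.2 -2.8]
 [ 1.7 -1. ]
 [-0.6  0.5]
 [-0.8 -2.4]
 [-1.8  0.5]
 [-3.  -0.7]
 [ 1.5 -3.1]]
rack [ 5.47280194e+02 -1.91885956e+02 -1.19380112e-01] 
 [[-0.9 -1.3]
 [-0.3 -1.5]
 [-0.2 -1.5]
 [-1.3  1.2]
 [-1.9  0.1]
 [-1.3  0.4]
 [-0.9 -1.2]]
467.84958183653436 -182.35821532077023
547.2801940989212 -191.8859556416624
626.7108063613082 -201.41369596255458
tray [ 5.17279728e+02 -3.76530984e+02 -1.44330859e-01] 
 [[-1.  -1.7]
 [-0.7 -0.9]
 [-0.9 -0.5]
 [ 1.7 -1.6]
 [-1.9 -2.1]
 [ 0.  -1.8]
 [-0.4 -1.8]
 [-3.1  0.2]]
far (array([ 624.60315912, -201.63537712,  195.77007972]), [np.float64(2.4462659676842433), np.float64(2.4462659676842162)])
mid (array([ 532.78253161, -181.21487247,  184.20424432]), [np.float64(1.6571917866395514), np.float64(1.6571917866395653)])
near (array([ 466.72937075, -181.06900062,  198.29330194]), [np.float64(2.72579742648951), np.float64(2.7257974264894242)])
handle top (array([566.54444081, 100.07891589, 142.7653231 ]), [np.float64(3.2476260116141624), np.float64(3.2476260116142415)])
```

Call:
{"op": "move_arm", "data": {"moves": [[[0, 0, 25, 0.11, 0.262, 0.02, 0], [0, 0, 25, 0.11, 0.262, 0.02, 0], [0, 0, 25, 0.11, 0.262, 0.02, 0], [0, 0, 25, 0.11, 0.262, 0.02, 0], [0, 0, 25, 0.11, 0.262, 0.02, 0], [0, 0, 25, 0.11, 0.262, 0.02, 0], [0, 0, 25, 0.11, 0.262, 0.02, 0], [0, 0, 25, 0.11, 0.262, 0.02, 0]]]}}

```text
t: 0.82
tool_pos: [354.1, -414.5, 424.9]
tcp_rot: [-0.002, 0.924, 0.383, 0.002]
ft_force: [0.2, 0.8, -0.5]
opening: 1.001
```

```bash
cat > st.py <<'E'
from h import *
import json
from scipy.spatial.transform import Rotation as Rn
s=get_state()
q=s['tcp_rot'];R=Rn.from_quat([q[1],q[2],q[3],q[0]]).as_matrix()
print('t',round(s['t'],2),'pos',s['tool_pos'].round(1),'F',s['ft_force'].round(1),'open',round(s['opening'],3))
print('grasp',(s['tool_pos']+155*R[:,2]).round(1),'x',R[:,0].round(3),'y',R[:,1].round(3),'z',R[:,2].round(3)); print('j',s['joints'].round(3))
open('log.jsonl','a').write(json.dumps([list(map(float,s['joints'])),list(map(float,s['tool_pos'])),list(map(float,q))])+'\n')
E
python3 st.py
```

```text
t 0.82 pos [ 354.1 -414.5  424.9] F [ 0.2  0.8 -0.5] open 1.001
grasp [ 354.3 -413.7  269.9] x [0.707 0.707 0.005] y [ 0.707 -0.707 -0.003] z [ 0.001  0.005 -1.   ]
j [ 0.872  0.344 -0.115  1.991  0.047  0.812 -0.055]
```

Call:
{"op": "move_arm", "data": {"moves": [[[0, 0, 25, 0.11, 0.262, 0.0, 0], [0, 0, 25, 0.11, 0.262, 0.0, 0], [0, 0, 25, 0.11, 0.262, 0.0, 0], [0, 0, 25, 0.11, 0.262, 0.0, 0], [0, 0, 25, 0.11, 0.262, 0.0, 0], [0, 0, 25, 0.11, 0.262, 0.0, 0], [0, 0, 25, 0.11, 0.262, 0.0, 0], [0, 0, 25, 0.11, 0.262, 0.0, 0]]]}}

```text
t: 1.48
tool_pos: [463.1, -152.8, 425.3]
tcp_rot: [-0.001, 0.819, 0.574, 0.002]
ft_force: [-0.0, 0.5, -0.7]
opening: 1.006
```

Call:
{"op": "move_arm", "data": {"moves": [[[0, 0, 25, 0.11, 0.2, 0.0, 0], [0, 0, 25, 0.11, 0.2, 0.0, 0], [0, 0, 25, 0.11, 0.2, 0.0, 0], [0, 0, 25, 0.11, 0.2, 0.0, 0], [0, 0, 25, 0.11, 0.2, 0.0, 0], [0, 0, 25, 0.11, 0.2, 0.0, 0], [0, 0, 25, 0.11, 0.2, 0.0, 0], [0, 0, 25, 0.11, 0.2, 0.0, 0]]]}}

```text
t: 2.15
tool_pos: [570.6, 40.8, 424.3]
tcp_rot: [-0.0, 0.679, 0.734, -0.0]
ft_force: [-0.6, -0.9, 0.2]
opening: 1.003
```

```bash
python3 st.py; python3 -c "
from h import *
snap('wrist','w1.png')"
```

```text
t 2.15 pos [570.6  40.8 424.3] F [-0.6 -0.9  0.2] open 1.003
grasp [570.5  40.8 269.3] x [-0.079  0.997  0.   ] y [ 0.997  0.079 -0.001] z [-0.001  0.    -1.   ]
j [ 0.185  0.407 -0.447  1.925  0.227  0.859 -0.3  ]
```

View pics/w1.png

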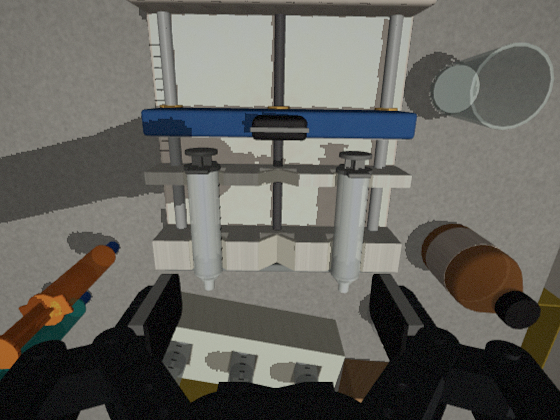

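```bash
python3 - <<'E'
from h import *
crop('w1.png','w1a.png',130,95,430,310,2.6)
W=load('w1.png');
from math import *
def pw(m,p=(568.5,108.6,.08)):
    c,s=cos(p[2]),sin(p[2]);return [p[0]+c*m[0]-s*m[1],p[1]+s*m[0]+c*m[1],m[2]]
for m in [(0,-58,73),(0,-70,73),(0,-128,73),(0,-160,73),(-70,-95,92),(70,-95,92),(105,0,60),(-105,0,60),(-105,-110,60),(105,-110,60),(125,80,95),(-125,80,95)]: print(m,proj(W,pw(m)).round(1))
E
```

```text
(0, -58, 73) [[278.6 173.5]]
(0, -70, 73) [[278.6 185.3]]
(0, -128, 73) [[278.6 238.5]]
(0, -160, 73) [[278.6 265.4]]
(-70, -95, 92) [[206.6 215.5]]
(70, -95, 92) [[351.  215.2]]
(105, 0, 60) [[387.1 111.5]]
(-105, 0, 60) [[170.1 112. ]]
(-105, -110, 60) [[180.8 218.4]]
(105, -110, 60) [[376.1 217.9]]
(125, 80, 95) [[437.4   8.3]]
(-125, 80, 95) [[120.8   9.1]]
```

View pics/w1a.png

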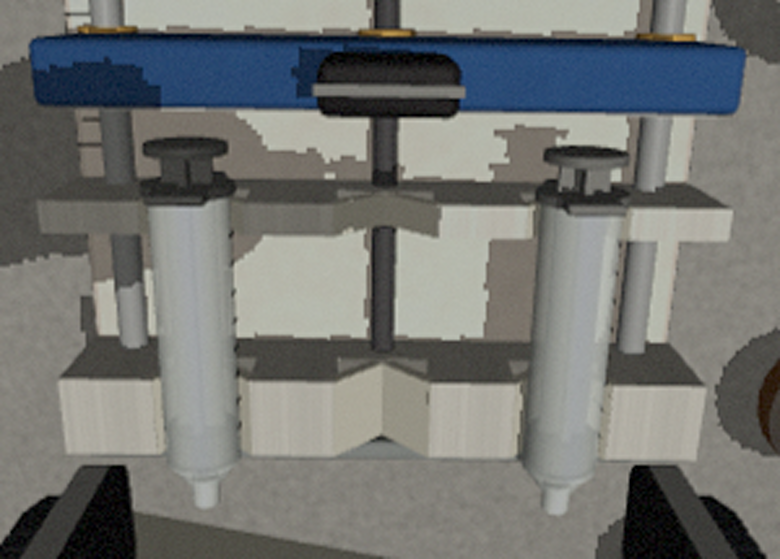

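```bash
python3 - <<'E'
from h import *
W=load('w1.png')
for v in (116,127,130,139): print(atz(W,279.5,v,149), atz(W,279.5,v,139))
T=load('top0.png');S=load('scene0.png')
print(tri([(W,279.5,127),(S,215+380/5,160+165/5)]))
print(ray(W,280,210))
E
```

```text
[568.18142147 109.98194197 149.        ] [568.355124   109.39189487 139.        ]
[568.80623959 102.35753875 149.        ] [569.00542213 101.45656945 139.        ]
[568.97892746 100.25029847 149.        ] [569.18515219  99.26339618 139.        ]
[569.50299176  93.85535355 149.        ] [569.73058776  92.60766621 139.        ]
(array([568.97907746, 101.96235685, 143.91912923]), [np.float64(0.09503406124855135), np.float64(0.09503406124852927)])
(array([563.92190521, 124.451018  , 394.21900312]), array([ 0.04021487, -0.32792215, -0.94384841]))
```

Call:
{"op": "move_arm", "data": {"moves": [[[0, 0, 0, -0.0015, 0.061, -0.05, 0], [0, 0, 0, -0.0015, 0.061, -0.05, 0], [0, 0, 0, -0.0015, 0.061, -0.1, 0], [0, 0, 0, -0.0015, 0.061, -0.132, 0], [0, 0, 0, -0.0015, 0.061, -0.132, 0], [0, 0, 0, -0.0015, 0.061, -0.132, 0], [0, 0, 0, -0.0015, 0.061, -0.132, 255], [0, 0, 0, -0.0015, 0.061, -0.132, 255]]]}}

```text
t: 2.87
tool_pos: [569.9, 100.2, 295.3]
tcp_rot: [0.002, 0.68, 0.733, 0.002]
ft_force: [-0.1, -0.0, 0.3]
opening: 0.746
```

Call:
{"op": "move_arm", "data": {"moves": [[[0, 0, 0, 0, 0, 0, 255], [0, 0, 0, 0, 0, 0, 255], [0, 0, 0, 0, 0, 0, 255], [0, 0, 0, 0, 0, 0, 255]]]}}

```text
t: 3.2
tool_pos: [568.5, 100.7, 295.0]
tcp_rot: [0.001, 0.68, 0.733, -0.0]
ft_force: [-3.8, -1.0, 9.1]
opening: 0.452
```

```bash
python3 st.py
```

```text
t 3.2 pos [568.5 100.7 295. ] F [-3.8 -1.   9.1] open 0.452
grasp [568.6 100.5 140. ] x [-0.075  0.997 -0.001] y [0.997 0.075 0.   ] z [ 0.    -0.001 -1.   ]
j [ 0.014  0.58  -0.371  2.015  0.357  0.609 -0.524]
```

Call:
{"op": "move_arm", "data": {"moves": [[[0, 0, 0, -0.001, 0.012, 0, 255], [0, 0, 0, -0.002, 0.024, 0, 255], [0, 0, 0, -0.003, 0.036, 0, 255], [0, 0, 0, -0.004, 0.048, 0, 255], [0, 0, 0, -0.005, 0.06, 0, 255], [0, 0, 0, -0.005, 0.066, 0, 255], [0, 0, 0, -0.0055, 0.07, 0, 255], [0, 0, 0, -0.0055, 0.07, 0, 255]]]}}

```text
t: 3.87
tool_pos: [563.5, 171.7, 295.0]
tcp_rot: [0.001, 0.68, 0.733, 0.001]
ft_force: [-0.9, 0.4, 5.9]
opening: 0.459
```

```bash
python3 st.py;python3 -c "
from h import *
snap('wrist','w2.png');snap('top','t3.png');crop('t3.png','t3a.png',180,150,480,310,2.6)"
```

```text
t 3.87 pos [563.5 171.7 295. ] F [-0.9  0.4  5.9] open 0.459
grasp [563.8 171.8 140. ] x [-0.075  0.997  0.   ] y [0.997 0.075 0.002] z [ 0.002  0.    -1.   ]
j [-0.111  0.591 -0.366  1.989  0.35   0.621 -0.633]
```

View pics/w2.png

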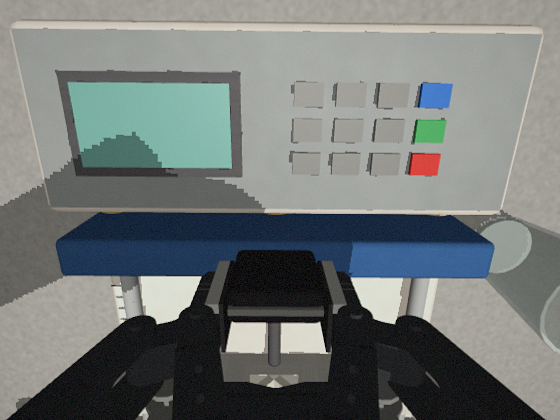

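View pics/t3a.png

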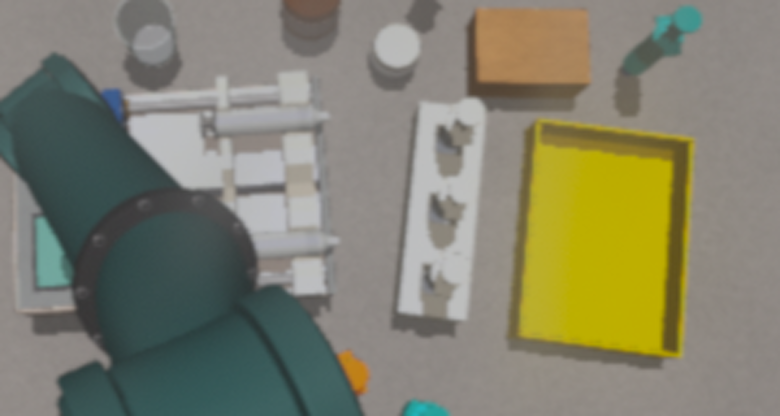

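Call:
{"op": "move_arm", "data": {"moves": [[[0, 0, 0, 0, 0.002, 0, 255], [0, 0, 0, 0, 0.004, 0, 255], [0, 0, 0, 0, 0.006, 0, 255], [0, 0, 0, 0, 0.006, 0, 255], [0, 0, 0, 0, 0.006, 0, 255]]]}}

```text
t: 4.38
tool_pos: [563.7, 174.3, 295.0]
tcp_rot: [0.002, 0.681, 0.733, -0.002]
ft_force: [-2.2, -6.5, 10.6]
opening: 0.456
```

```bash
python3 st.py
```

```text
t 4.38 pos [563.7 174.3 295. ] F [-2.2 -6.5 10.6] open 0.456
grasp [563.8 173.5 140. ] x [-0.073  0.997 -0.005] y [0.997 0.073 0.   ] z [ 0.001 -0.005 -1.   ]
j [-0.119  0.591 -0.362  1.986  0.352  0.626 -0.64 ]
```

Call:
{"op": "move_arm", "data": {"moves": [[[0, 0, 0, 0, 0.003, 0, 255], [0, 0, 0, 0, 0.003, 0, 255], [0, 0, 0, 0, 0.003, 0, 255], [0, 0, 0, 0, 0.003, 0, 255]]]}}

```text
t: 4.72
tool_pos: [563.8, 175.1, 295.0]
tcp_rot: [0.003, 0.681, 0.732, -0.004]
ft_force: [-2.3, -10.9, 11.9]
opening: 0.456
```

```bash
python3 st.py
```

```text
t 4.72 pos [563.8 175.1 295. ] F [ -2.3 -10.9  11.9] open 0.456
grasp [563.7 173.6 140. ] x [-0.073  0.997 -0.009] y [ 0.997  0.073 -0.001] z [-0.    -0.009 -1.   ]
j [-0.123  0.592 -0.359  1.985  0.354  0.629 -0.644]
```

Call:
{"op": "move_arm", "data": {"moves": [[[0, 0, 0, 0, -0.005, 0, 255], [0, 0, 0, 0, -0.005, 0, 255], [0, 0, 0, 0, -0.005, 0, 0], [0, 0, 0, 0, -0.005, 0, 0], [0, 0, 0, 0, -0.005, 0.0, 0], [0, 0, 0, 0, -0.005, 0.04, 0], [0, 0, 0, 0, -0.005, 0.08, 0], [0, 0, 0, 0, -0.005, 0.1, 0]]]}}

```text
t: 5.38
tool_pos: [564.2, 176.2, 396.6]
tcp_rot: [0.001, 0.679, 0.734, 0.003]
ft_force: [0.7, 0.8, 0.5]
opening: 1.0
```

```bash
python3 st.py;python3 -c "
from h import *
W=load('w1.png')
# barrel edges at crop (u_l,u_r,v): 
for a,b,v in [((158),(237),280),(537,612,280),(166,238,440),(527,600,440)]:
    print(atz(W,130+(a+b)/2/2.6,95+v/2.6,95))
snap('wrist','w3.png')
"
```

```text
t 5.38 pos [564.2 176.2 396.6] F [0.7 0.8 0.5] open 1.0
grasp [564.9 176.6 241.6] x [-0.077  0.997  0.002] y [0.997 0.077 0.005] z [ 0.005  0.003 -1.   ]
j [-0.06   0.462 -0.436  1.913  0.261  0.816 -0.558]
[506.13577124  22.37369196  95.        ]
[643.11164501  33.0088594   95.        ]
[508.53295454 -43.07501357  95.        ]
[648.75245462 -32.20543897  95.        ]
```

View pics/w3.png

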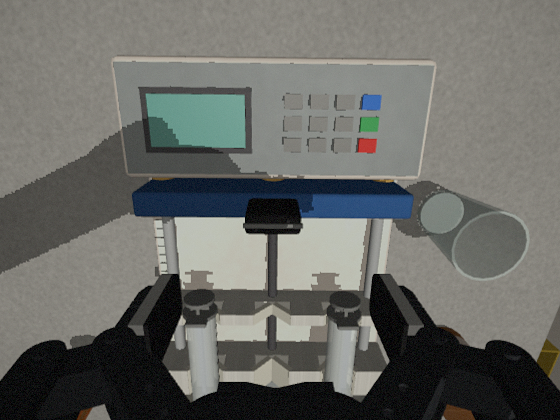

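Call:
{"op": "move_arm", "data": {"moves": [[[0, 0, 0, 0.081, -0.159, 0, 100], [0, 0, 0, 0.081, -0.159, 0, 100], [0, 0, 0, 0.081, -0.159, 0, 100], [0, 0, 0, 0.081, -0.159, 0, 100], [0, 0, 0, 0.081, -0.159, 0, 100], [0, 0, 0, 0.081, -0.159, -0.04, 100], [0, 0, 0, 0.081, -0.159, -0.07, 100], [0, 0, 0, 0.081, -0.159, -0.09, 100]]]}}

```text
t: 6.1
tool_pos: [643.4, 15.3, 299.7]
tcp_rot: [-0.001, 0.68, 0.733, -0.001]
ft_force: [-0.6, -0.3, -0.8]
opening: 0.608
```

```bash
python3 st.py;python3 -c "
from h import *
snap('wrist','w4.png')
"
```

```text
t 6.1 pos [643.4  15.3 299.7] F [-0.6 -0.3 -0.8] open 0.608
grasp [642.9  15.2 144.7] x [-0.075  0.997  0.   ] y [ 0.997  0.075 -0.003] z [-0.003 -0.    -1.   ]
j [ 0.155  0.639 -0.363  1.861  0.333  0.704 -0.324]
```

View pics/w4.png

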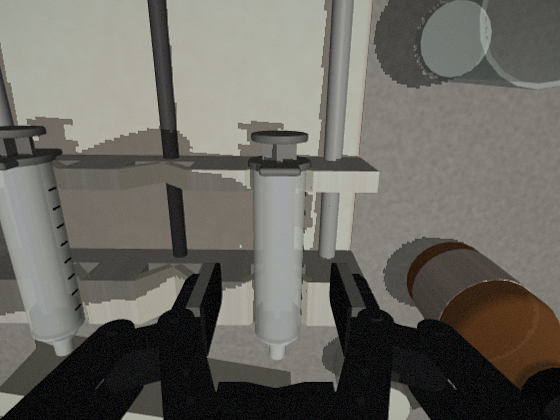

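Call:
{"op": "move_arm", "data": {"moves": [[[0, 0, 0, 0.0005, 0.0, -0.03, 100], [0, 0, 0, 0.0005, 0.0, -0.055, 100], [0, 0, 0, 0.0005, 0.0, -0.055, 100], [0, 0, 0, 0.0005, 0.0, -0.055, 100], [0, 0, 0, 0.0005, 0.0, -0.055, 255], [0, 0, 0, 0.0005, 0.0, -0.055, 255], [0, 0, 0, 0.0005, 0.0, -0.055, 255], [0, 0, 0, 0.0005, 0.0, -0.055, 255]]]}}

```text
t: 6.82
tool_pos: [644.4, 16.3, 250.0]
tcp_rot: [0.0, 0.68, 0.733, -0.0]
ft_force: [-3.3, 0.2, 6.3]
opening: 0.315
```

```bash
python3 st.py
```

```text
t 6.82 pos [644.4  16.3 250. ] F [-3.3  0.2  6.3] open 0.315
grasp [644.4  16.3  95. ] x [-0.076  0.997 -0.   ] y [ 0.997  0.076 -0.   ] z [-0. -0. -1.]
j [ 0.129  0.705 -0.329  1.882  0.372  0.615 -0.358]
```

Call:
{"op": "move_arm", "data": {"moves": [[[0, 0, 0, 0, 0.0, 0.02, 255], [0, 0, 0, 0, 0.0, 0.06, 255], [0, 0, 0, 0, 0.0, 0.1, 255], [0, 0, 0, 0, 0.0, 0.14, 255], [0, 0, -5, -0.01, -0.03, 0.17, 255], [0, 0, -12, -0.03, -0.06, 0.175, 255], [0, 0, -19, -0.04, -0.1, 0.175, 255], [0, 0, -26, -0.05, -0.14, 0.175, 255]]]}}

```text
t: 7.48
tool_pos: [594.2, -124.4, 426.0]
tcp_rot: [0.002, 0.828, 0.56, 0.002]
ft_force: [-0.0, 0.2, -0.8]
opening: 0.32
```

```bash
python3 st.py;python3 -c "
from h import *
snap('top','t4.png');crop('t4.png','t4a.png',180,150,480,310,2.6)
snap('scene','s4.png');
"
```

```text
t 7.48 pos [ 594.2 -124.4  426. ] F [-0.   0.2 -0.8] open 0.32
grasp [ 595.2 -124.5  271. ] x [0.372 0.928 0.001] y [ 0.928 -0.372  0.006] z [ 0.006 -0.001 -1.   ]
j [ 0.353  0.432 -0.302  1.855  0.164  0.872 -0.409]
```

View pics/t4a.png

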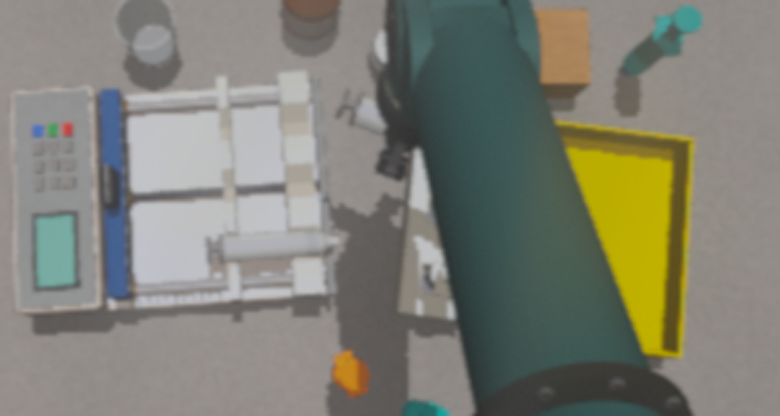

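View pics/s4.png

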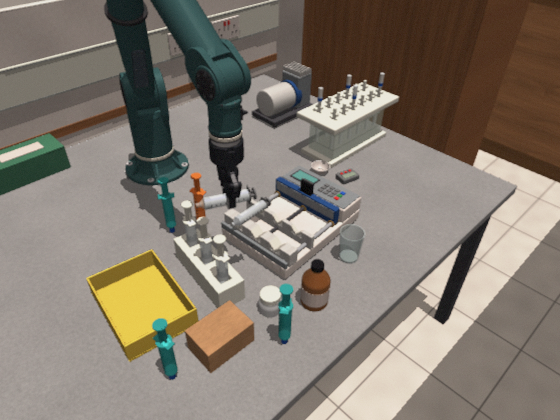

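Call:
{"op": "move_arm", "data": {"moves": [[[0, 0, -7, -0.01, -0.04, 0, 255], [0, 0, -14, -0.02, -0.08, 0, 255], [0, 0, -21, -0.03, -0.12, 0, 255], [0, 0, -28, -0.04, -0.16, 0, 255], [0, 0, -35, -0.05, -0.19, 0, 255], [0, 0, -42, -0.058, -0.21, 0, 255], [0, 0, -49, -0.058, -0.22, 0, 255], [0, 0, -56, -0.058, -0.22, 0, 255]]]}}

```text
t: 8.25
tool_pos: [535.3, -348.2, 424.2]
tcp_rot: [0.002, 0.995, 0.102, 0.001]
ft_force: [-0.0, 0.6, -0.3]
opening: 0.321
```

Call:
{"op": "move_arm", "data": {"moves": [[[0, 0, -7, 0, 0, -0.02, 255], [0, 0, -14, 0, 0, -0.05, 255], [0, 0, -20, 0, 0, -0.09, 255], [0, 0, -20, 0, 0, -0.12, 255], [0, 0, -20, 0, 0, -0.15, 255], [0, 0, -20, 0, 0, -0.15, 255]]]}}

```text
t: 8.75
tool_pos: [535.3, -342.2, 268.1]
tcp_rot: [-0.002, 0.998, -0.066, -0.004]
ft_force: [-0.4, 0.7, -1.1]
opening: 0.321
```

```bash
python3 st.py;python3 -c "
from h import *
snap('wrist','w5.png')
"
```

```text
t 8.75 pos [ 535.3 -342.2  268.1] F [-0.4  0.7 -1.1] open 0.321
grasp [ 534.1 -341.5  113.1] x [ 0.991 -0.131 -0.008] y [-0.132 -0.991 -0.004] z [-0.008  0.005 -1.   ]
j [ 0.462  0.653  0.052  1.906 -0.058  0.594 -1.151]
```

View pics/w5.png

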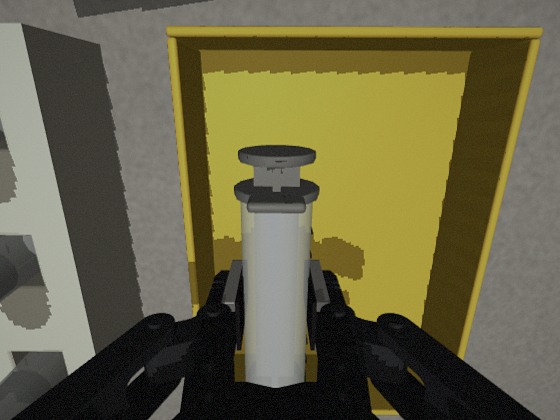

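Call:
{"op": "move_arm", "data": {"moves": [[[0, 0, 0, 0, -0.01, -0.03, 255], [0, 0, 0, 0, -0.01, -0.06, 255], [0, 0, 0, 0, -0.01, -0.082, 255], [0, 0, 0, 0, -0.01, -0.082, 255], [0, 0, 0, 0, -0.01, -0.082, 255], [0, 0, 0, 0, -0.01, -0.082, 110], [0, 0, 0, 0, -0.01, -0.082, 110], [0, 0, 0, 0, -0.01, -0.082, 110]]]}}

```text
t: 9.47
tool_pos: [537.7, -354.6, 193.1]
tcp_rot: [0.001, 0.998, -0.067, 0.002]
ft_force: [-0.1, 1.1, -0.3]
opening: 0.567
```

```bash
python3 st.py
```

```text
t 9.47 pos [ 537.7 -354.6  193.1] F [-0.1  1.1 -0.3] open 0.567
grasp [ 538.3 -354.9   38.1] x [ 0.991 -0.133  0.004] y [-0.133 -0.991  0.002] z [ 0.004 -0.002 -1.   ]
j [ 0.485  0.768  0.04   1.909 -0.063  0.461 -1.134]
```

Call:
{"op": "move_arm", "data": {"moves": [[[0, 0, 0, 0, 0, 0.04, 110], [0, 0, 0, 0, 0, 0.08, 110], [0, 0, 0, 0, 0, 0.12, 110], [0, 0, 0, 0, 0, 0.16, 110], [0, 0, 7, 0, 0.0, 0.2, 100], [0, 0, 14, 0, 0.02, 0.23, 100], [0, 0, 21, 0, 0.06, 0.23, 100], [0, 0, 28, -0.01, 0.1, 0.23, 100]]]}}

```text
t: 10.13
tool_pos: [528.5, -254.4, 425.4]
tcp_rot: [0.003, 0.984, 0.178, 0.005]
ft_force: [0.5, 0.7, -1.0]
opening: 0.608
```

```bash
python3 st.py; python3 -c "
from h import *
snap('top','t5.png');crop('t5.png','t5a.png',180,150,480,310,2.6)
snap('scene','s5.png');
"
```

```text
t 10.13 pos [ 528.5 -254.4  425.4] F [ 0.5  0.7 -1. ] open 0.608
grasp [ 530.2 -255.1  270.4] x [0.936 0.351 0.008] y [ 0.351 -0.936  0.008] z [ 0.011 -0.005 -1.   ]
j [ 0.426  0.392 -0.073  1.909  0.038  0.83  -0.879]
```

View pics/s5.png

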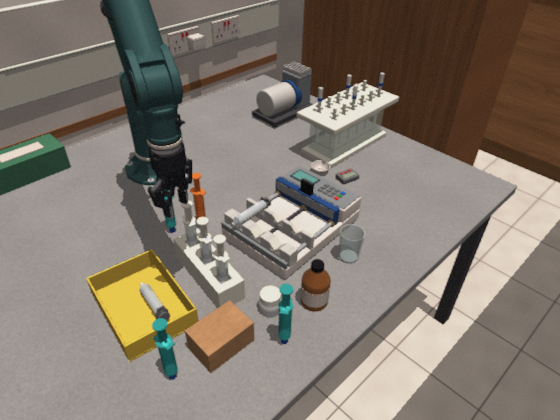

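The scene view shows the first used syringe lying in the tray at (153,300). The second is still in the near channel at (250,210).

Call:
{"op": "move_arm", "data": {"moves": [[[0, 0, 7, 0, 0.04, 0, 100], [0, 0, 14, 0, 0.08, 0, 100], [0, 0, 21, 0, 0.12, 0, 100], [0, 0, 28, -0.01, 0.16, 0, 100], [0, 0, 35, -0.02, 0.2, 0, 100], [0, 0, 42, -0.022, 0.23, 0, 100], [0, 0, 49, -0.022, 0.25, 0, 100], [0, 0, 56, -0.022, 0.26, 0, 100]]]}}

```text
t: 10.9
tool_pos: [504.1, 9.5, 422.0]
tcp_rot: [0.0, 0.783, 0.622, 0.001]
ft_force: [0.2, -0.1, -1.1]
opening: 0.604
```

Call:
{"op": "move_arm", "data": {"moves": [[[0, 0, 7, 0, 0.0, 0, 100], [0, 0, 14, 0, 0.0, 0, 100], [0, 0, 18, 0, 0.0, -0.04, 100], [0, 0, 18, 0, 0.0, -0.08, 100], [0, 0, 18, 0, 0.0, -0.11, 100], [0, 0, 18, 0, 0.0, -0.13, 100], [0, 0, 18, 0, 0.0, -0.13, 100]]]}}

```text
t: 11.48
tool_pos: [503.4, 5.3, 287.9]
tcp_rot: [-0.002, 0.68, 0.733, -0.003]
ft_force: [-0.0, -0.1, -0.2]
opening: 0.606
```

```bash
python3 st.py; python3 -c "
from h import *
snap('wrist','w6.png')
"
```

```text
t 11.48 pos [503.4   5.3 287.9] F [-0.  -0.1 -0.2] open 0.606
grasp [502.3   5.1 132.9] x [-0.075  0.997 -0.001] y [ 0.997  0.075 -0.007] z [-0.007 -0.001 -1.   ]
j [ 0.158  0.52  -0.343  2.178  0.355  0.503 -0.383]
```

View pics/w6.png

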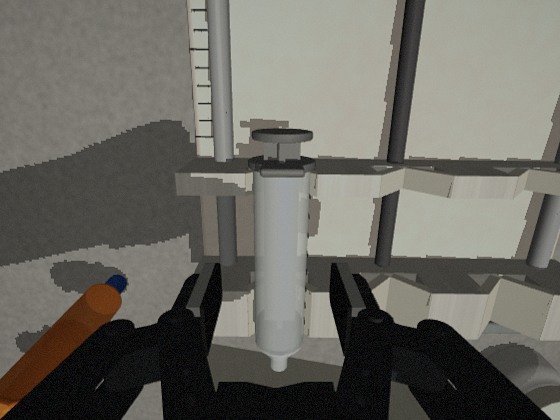

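Call:
{"op": "move_arm", "data": {"moves": [[[0, 0, 0, 0.002, 0.0, -0.02, 100], [0, 0, 0, 0.002, 0.0, -0.042, 100], [0, 0, 0, 0.002, 0.0, -0.042, 100], [0, 0, 0, 0.002, 0.0, -0.042, 100], [0, 0, 0, 0.002, 0.0, -0.042, 255], [0, 0, 0, 0.002, 0.0, -0.042, 255], [0, 0, 0, 0.002, 0.0, -0.042, 255], [0, 0, 0, 0.002, 0.0, -0.042, 255]]]}}

```text
t: 12.2
tool_pos: [505.2, 5.8, 250.4]
tcp_rot: [-0.0, 0.68, 0.733, -0.002]
ft_force: [-4.4, 0.0, 7.6]
opening: 0.321
```

Call:
{"op": "move_arm", "data": {"moves": [[[0, 0, 0, 0, 0.0, 0.02, 255], [0, 0, 0, 0, 0.0, 0.06, 255], [0, 0, 0, 0, 0.0, 0.1, 255], [0, 0, 0, 0, 0.0, 0.14, 255], [0, 0, -5, 0, -0.03, 0.17, 255], [0, 0, -12, 0, -0.06, 0.175, 255], [0, 0, -19, 0, -0.1, 0.175, 255], [0, 0, -26, 0.01, -0.14, 0.175, 255]]]}}

```text
t: 12.87
tool_pos: [515.0, -134.7, 426.7]
tcp_rot: [0.001, 0.829, 0.56, 0.001]
ft_force: [-0.7, -0.4, -0.9]
opening: 0.317
```

```bash
python3 st.py; python3 -c "
from h import *
snap('top','t6.png');crop('t6.png','t6a.png',180,150,480,310,2.6)
"
```

```text
t 12.87 pos [ 515.  -134.7  426.7] F [-0.7 -0.4 -0.9] open 0.317
grasp [ 515.4 -134.9  271.7] x [ 0.373  0.928 -0.   ] y [ 0.928 -0.373  0.003] z [ 0.003 -0.001 -1.   ]
j [ 0.421  0.337 -0.318  2.011  0.144  0.812 -0.362]
```

View pics/t6a.png

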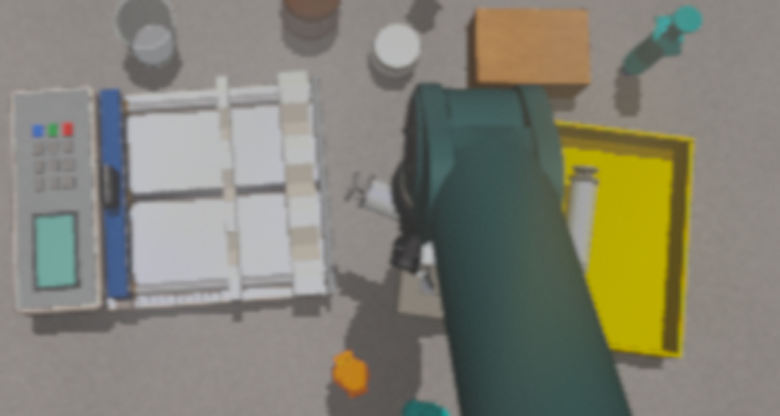

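Call:
{"op": "move_arm", "data": {"moves": [[[0, 0, -7, 0, -0.04, 0, 255], [0, 0, -14, 0, -0.08, 0, 255], [0, 0, -21, 0, -0.12, 0, 255], [0, 0, -28, 0.01, -0.16, 0, 255], [0, 0, -35, 0.01, -0.2, 0, 255], [0, 0, -42, 0.01, -0.24, 0, 255], [0, 0, -49, 0.01, -0.27, 0, 255], [0, 0, -56, 0.01, -0.283, 0, 255]]]}}

```text
t: 13.58
tool_pos: [524.7, -422.7, 425.3]
tcp_rot: [0.002, 0.995, 0.102, 0.001]
ft_force: [-0.9, 0.2, -1.0]
opening: 0.317
```

Call:
{"op": "move_arm", "data": {"moves": [[[0, 0, -7, 0, 0, -0.02, 255], [0, 0, -14, 0, 0, -0.05, 255], [0, 0, -20, 0, 0, -0.09, 255], [0, 0, -20, 0, 0, -0.12, 255], [0, 0, -20, 0, 0, -0.15, 255], [0, 0, -20, 0, 0, -0.15, 255]]]}}

```text
t: 14.08
tool_pos: [524.9, -414.7, 268.7]
tcp_rot: [-0.003, 0.998, -0.066, -0.004]
ft_force: [-1.5, 1.4, -1.8]
opening: 0.322
```

```bash
python3 st.py; python3 -c "
from h import *
snap('wrist','w7.png')
"
```

```text
t 14.08 pos [ 524.9 -414.7  268.7] F [-1.5  1.4 -1.8] open 0.322
grasp [ 523.6 -413.6  113.7] x [ 0.991 -0.132 -0.009] y [-0.132 -0.991 -0.006] z [-0.008  0.007 -1.   ]
j [ 0.561  0.684  0.06   1.826 -0.065  0.644 -1.043]
```

View pics/w7.png

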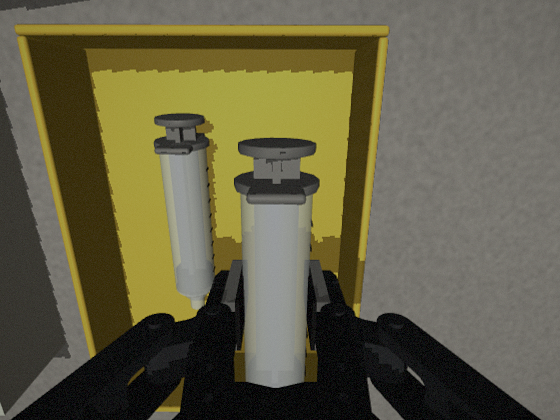

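Call:
{"op": "move_arm", "data": {"moves": [[[0, 0, 0, 0, 0.004, -0.03, 255], [0, 0, 0, 0, 0.004, -0.06, 255], [0, 0, 0, 0, 0.004, -0.082, 255], [0, 0, 0, 0, 0.004, -0.082, 255], [0, 0, 0, 0, 0.004, -0.082, 255], [0, 0, 0, 0, 0.004, -0.082, 115], [0, 0, 0, 0, 0.004, -0.082, 115], [0, 0, 0, 0, 0.004, -0.082, 115]]]}}

```text
t: 14.8
tool_pos: [527.7, -413.8, 194.3]
tcp_rot: [0.001, 0.998, -0.067, 0.002]
ft_force: [0.5, -0.0, 0.4]
opening: 0.548
```

Call:
{"op": "move_arm", "data": {"moves": [[[0, 0, 0, 0, 0, 0.04, 115], [0, 0, 0, 0, 0, 0.08, 115], [0, 0, 0, 0, 0, 0.12, 115], [0, 0, 0, 0, 0, 0.16, 115], [0, 0, 0, 0, 0.0, 0.2, 100], [0, 0, 0, 0, 0, 0.24, 100], [0, 0, 0, 0, 0, 0.24, 100]]]}}

```text
t: 15.38
tool_pos: [528.5, -414.9, 443.0]
tcp_rot: [0.005, 0.998, -0.067, 0.008]
ft_force: [-0.0, -0.5, 1.2]
opening: 0.609
```

```bash
python3 st.py; python3 - <<'E'
from h import *
snap('wrist','w8.png')
import json
from scipy.optimize import least_squares
from scipy.spatial.transform import Rotation as Rn
D=[json.loads(l) for l in open('log.jsonl')]
J=np.array([d[0] for d in D]);P=np.array([d[1] for d in D]);Q=[Rn.from_quat([d[2][1],d[2][2],d[2][3],d[2][0]]) for d in D]
import itertools
def fk(j,p,sg):
    h,l1,l2,d,b=p[:5]
    R=Rn.from_euler('z',b+sg[0]*j[0]);x=np.array([0,0,h])
    R=R*Rn.from_euler('y',j[1])*Rn.from_euler('z',sg[1]*j[2]);x=x+R.apply([p[5],0,l1])
    R=R*Rn.from_euler('y',j[3])*Rn.from_euler('z',sg[2]*j[4]);x=x+R.apply([p[6],0,l2])
    R=R*Rn.from_euler('y',j[5])*Rn.from_euler('z',sg[3]*j[6]+p[7]);x=x+R.apply([0,0,d])
    return x,R
best=None
for sg in itertools.product([1,-1],repeat=4):
  for b0 in (0,1.57,3.14,-1.57):
   for y0 in(0,1.57,3.14,-1.57):
    def f(p):
        r=[]
        for j,x,q in zip(J,P,Q):
            a,R=fk(j,p,sg); r+=list((a-x)/100)+list((q.inv()*R).as_rotvec()*3)
        return np.array(r)
    s=least_squares(f,[400,450,450,100,b0,0,0,y0],max_nfev=40)
    if best is None or s.cost<best[0]: best=(s.cost,sg,s.x,b0); print(best)
E
```

```text
t 15.38 pos [ 528.5 -414.9  443. ] F [-0.  -0.5  1.2] open 0.609
grasp [ 530.9 -416.6  288.1] x [ 0.991 -0.133  0.017] y [-0.134 -0.991  0.009] z [ 0.016 -0.011 -1.   ]
j [ 0.538  0.483  0.087  1.709 -0.05   0.933 -1.06 ]
(np.float64(249.35672320972395), (1, 1, 1, 1), array([ 4.05099557e+03,  1.91028741e+03,  8.03515101e+02,  4.12600811e+03,
       -7.04238539e-01, -2.65668057e+02,  1.15100287e+03,  6.54251015e-02]), 0)
(np.float64(243.68648788922275), (1, 1, 1, 1), array([ 4.05105340e+03,  1.91027767e+03,  8.03501774e+02,  4.12606669e+03,
       -7.04229185e-01, -2.65656692e+02,  1.15099580e+03,  4.35035446e-01]), 0)
(np.float64(234.19341728577996), (1, 1, 1, 1), array([ 4.05123451e+03,  1.91024721e+03,  8.03460044e+02,  4.12625024e+03,
       -7.04199934e-01, -2.65621145e+02,  1.15097367e+03,  1.91346100e+00]), 0)
(np.float64(154.78639211251613), (1, 1, 1, -1), array([ 4.05117750e+03,  1.91025705e+03,  8.03473488e+02,  4.12619253e+03,
       -7.04209346e-01, -2.65632656e+02,  1.15098076e+03,  6.83148569e-01]), 0)
(np.float64(154.7863921124785), (1, 1, 1, -1), array([ 4.05118481e+03
[... 5174 characters left out ...]
  1.07773823e+02,
       -7.21392811e-02, -1.44385886e+01,  3.62296324e+00,  1.49865918e+00]), 0)
(np.float64(0.014299093862728186), (-1, -1, -1, -1), array([ 2.60874562e+02,  6.34517639e+02,  4.78437457e+02,  1.07775405e+02,
       -7.21392809e-02, -1.44385681e+01,  3.62293580e+00,  1.49865918e+00]), 0)
(np.float64(0.014299093862722484), (-1, -1, -1, -1), array([ 2.60874285e+02,  6.34517626e+02,  4.78437456e+02,  1.07775153e+02,
       -7.21392876e-02, -1.44385925e+01,  3.62289843e+00,  1.49865917e+00]), 0)
(np.float64(0.014299093862717384), (-1, -1, -1, -1), array([260.87408756, 634.51762974, 478.43747246, 107.77494694,
         6.21104602, -14.43860091,   3.6229044 ,   1.49865917]), 1.57)
```

View pics/w8.png

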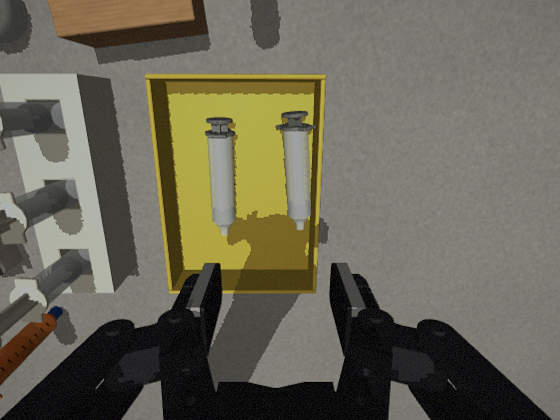

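```bash
cat > kin.py <<'E'
import numpy as np
from scipy.optimize import least_squares
from scipy.spatial.transform import Rotation as Rn
p=np.array([260.87,634.52,478.44,107.77,-.07214,-14.44,3.62,1.49866])
lo=np.array([-2.69,-.47,-1.27,.19,-1.53,.08,-3.09]);hi=np.array([2.69,2.24,1.36,2.51,4.68,2.07,3.09])
def fk(j,full=False):
    h,l1,l2,d,b=p[:5]
    R=Rn.from_euler('z',b-j[0]);x=np.array([0,0,h]);pts=[x]
    R=R*Rn.from_euler('y',j[1])*Rn.from_euler('z',-j[2]);x=x+R.apply([p[5],0,l1]);pts.append(x)
    R=R*Rn.from_euler('y',j[3])*Rn.from_euler('z',-j[4]);x=x+R.apply([p[6],0,l2]);pts.append(x)
    R=R*Rn.from_euler('y',j[5])*Rn.from_euler('z',-j[6]+p[7]);x=x+R.apply([0,0,d]);pts.append(x)
    return (x,R,pts) if full else (x,R)
def ik(x,R,j0,w=.02):
    def f(j):
        a,Q=fk(j); return np.r_[(a-x)/50,(R.inv()*Q).as_rotvec()*4,w*(j-j0)]
    s=least_squares(f,np.clip(j0,lo+1e-3,hi-1e-3),bounds=(lo,hi),max_nfev=100)
    a,Q=fk(s.x); return s.x,np.linalg.norm(a-x),np.degrees(np.linalg.norm((R.inv()*Q).as_rotvec()))
def pose(g,az,pitch,side=1):
    """grasp point g, tool horizontal azimuth az, pitch below horizontal; jaws horizontal"""
    z=np.array([np.cos(az)*np.cos(pitch),np.sin(az)*np.cos(pitch),-np.sin(pitch)])
    y=side*np.array([-np.sin(az),np.cos(az),0]); x=np.cross(y,z)
    return np.array(g)-155*z, Rn.from_matrix(np.c_[x,y,z])
E
python3 - <<'E'
from kin import *
from station import get_state
j0=get_state()['joints']; rng=np.random.default_rng(0)
P=[(468,-182,102),(547,-192,102),(627,-201,102)]
for az in range(-180,180,30):
  for side in(1,-1):
    o=[]
    for g in P:
        best=None
        for k in range(6):
            s=j0 if k==0 else lo+(hi-lo)*rng.random(7)
            j,e,a=ik(*pose(g,np.radians(az),np.radians(30),side),s,w=.005)
            if e<3 and a<1.5:
                dd=np.abs(j-j0).max()
                if best is None or dd<best[0]: best=(dd,j)
        o.append('-' if best is None else str(best[1].round(1)))
    print(az,side,o)
E
```

```text
-180 1 ['[ 0.1  0.9  0.2  1.7  0.2  1.5 -1.4]', '[ 0.1  1.   0.2  1.5  0.1  1.6 -1.4]', '[ 0.1  1.1  0.2  1.3  0.1  1.8 -1.4]']
-180 -1 ['[ 0.7  1.1 -0.8  1.7  0.5  1.8  1. ]', '[ 0.4  1.  -0.4  1.5  0.4  1.7  1.4]', '[ 0.6  1.3 -1.   1.3  0.7  2.1  1.1]']
-150 1 ['[-0.1  0.9  0.2  1.8  0.5  1.3 -1.3]', '[-0.1  1.   0.2  1.7  0.4  1.4 -1.2]', '[-0.1  1.   0.2  1.4  0.4  1.6 -1.2]']
-150 -1 ['[ 0.4  1.  -0.6  1.9  0.8  1.7  1.4]', '[ 0.5  1.1 -0.7  1.7  0.8  1.8  1.4]', '[ 0.4  1.2 -0.8  1.5  0.9  2.   1.5]']
-120 1 ['[-0.3  0.9  0.3  2.   0.8  1.  -1.2]', '[-0.3  0.9  0.3  1.9  0.8  1.1 -1.2]', '[-0.2  0.9  0.2  1.7  0.8  1.2 -1.1]']
-120 -1 ['[-0.9  1.4  1.4  2.  -0.4  0.8 -3.1]', '[ 0.2  0.9 -0.5  1.9  1.1  1.6  1.7]', '[ 0.4  1.2 -0.9  1.7  1.3  2.   1.6]']
-90 1 ['[-0.4  0.8  0.3  2.3  1.4  0.8 -1.5]', '[-0.9  1.3  1.2  2.1 -0.2  0.3  0. ]', '[-0.5  1.   0.6  1.9  1.   0.7 -1.1]']
-90 -1 ['[-1.   1.4  1.3  2.3 -0.9  0.3 -2.4]', '[-0.9  1.4  1.3  2.1 -0.8  0.4 -2.6]', '[-0.8  1.4  1.4  1.9 -0.6  0.5 -2.7]']
-60 1 ['-', '[ 0.4  1.  -0.7  2.4  2.   1.6 -1.4]', '[ 0.1  0.8 -0.2  2.2 
[... 975 characters left out ...]
  1.8 -0.8  1.4 -2. ]', '[ 0.4  1.   0.2  1.6 -0.9  1.5 -2. ]']
90 -1 ['[ 1.4  1.4 -1.3  2.   0.3  1.   0. ]', '[ 1.1  1.1 -0.8  1.8 -0.2  1.   0.6]', '[ 1.1  1.4 -1.3  1.6  0.3  1.1  0. ]']
120 1 ['[ 0.2  1.   0.5  1.8 -0.6  1.6 -1.5]', '[ 0.2  1.   0.4  1.6 -0.6  1.7 -1.7]', '[ 0.4  1.   0.   1.4 -0.5  1.7 -2. ]']
120 -1 ['[ 1.1  1.3 -1.1  1.8  0.3  1.4  0.4]', '[ 1.1  1.3 -1.2  1.6  0.3  1.5  0.3]', '[ 0.8  1.2 -0.7  1.4 -0.   1.5  0.7]']
150 1 ['[ 0.3  0.9  0.1  1.7 -0.2  1.6 -1.6]', '[ 0.2  1.   0.1  1.5 -0.2  1.7 -1.6]', '[ 0.2  1.1  0.1  1.3 -0.2  1.8 -1.7]']
150 -1 ['[ 0.9  1.2 -1.   1.7  0.4  1.7  0.7]', '[ 0.7  1.1 -0.8  1.5  0.2  1.7  0.9]', '[ 0.8  1.4 -1.3  1.3  0.5  2.   0.5]']
```

```bash
cat > sim.py <<'E'
from kin import *
from station import get_state
def run(way,j,n=12,verbose=True):
    # way: list of (label,g,az,pitch)
    out=[];pg=None
    for lab,g,az,pt in way:
        g=np.array(g,float)
        if pg is None: steps=[(g,az,pt)]
        else: steps=[(pg[0]+(g-pg[0])*t,pg[1]+(az-pg[1])*t,pg[2]+(pt-pg[2])*t) for t in np.linspace(0,1,n+1)[1:]]
        me=0;ma=0
        for s in steps:
            x,R=pose(s[0],np.radians(s[1]),np.radians(s[2]),-1)
            j,e,a=ik(x,R,j,w=.01); me=max(me,e);ma=max(ma,a)
        m=np.minimum(j-lo,hi-j)
        print(lab,j.round(2),'err',round(me,1),round(ma,1),'minmargin',m.min().round(2),'elbowz',fk(j,True)[2][1].round(0), 'wr',fk(j,True)[2][2].round(0))
        pg=(g,az,pt)
    return j
if __name__=='__main__':
    j=get_state()['joints']
    for gx,gy,tx,ty in [(627,-201,646,19),(547,-192,576,14),(468,-182,507,8)]:
        run([('start',(531,-416,288),-7.6,90),('yaw',(gx,gy-150,288),90,90),('pitch',(gx,gy-100,200),90,30),('ap',(gx,gy-100,102),90,30),('grasp',(gx,gy,102),90,30),('lift',(gx,gy,300),90,30),('tip',(gx,gy+100,300),94.4,120),('over',(tx,ty,200),94.4,120),('lay',(tx,ty,95),94.4,120)],j)
E
python3 sim.py
```

```text
start [ 0.53  0.49  0.09  1.69 -0.05  0.96 -1.07] err 0.0 0.0 minmargin 0.82 elbowz [ 235. -162.  828.] wr [ 531. -416.  551.]
yaw [ 0.67  0.57 -0.36  1.59  0.22  1.02  0.24] err 0.0 0.0 minmargin 0.91 elbowz [ 240. -226.  803.] wr [ 627. -351.  551.]
pitch [ 0.99  1.   -0.68  1.47 -0.33  1.4   0.56] err 0.0 0.0 minmargin 0.59 elbowz [ 247. -465.  616.] wr [ 627. -529.  331.]
ap [ 0.98  1.11 -0.65  1.47 -0.29  1.31  0.62] err 0.0 0.0 minmargin 0.62 elbowz [ 274. -492.  554.] wr [ 627. -529.  233.]
grasp [ 0.92  1.07 -0.68  1.63 -0.35  1.14  0.62] err 0.0 0.0 minmargin 0.59 elbowz [ 293. -468.  573.] wr [ 627. -429.  233.]
lift [ 0.96  0.84 -0.76  1.58 -0.43  1.35  0.47] err 0.0 0.0 minmargin 0.51 elbowz [ 228. -404.  694.] wr [ 627. -429.  431.]
tip [ 0.05  0.45 -0.24  1.84  0.76  1.03 -0.55] err 0.0 0.0 minmargin 0.67 elbowz [260. -35. 839.] wr [617.  30. 528.]
over [-0.14  0.61 -0.24  1.84  0.8   1.   -0.82] err 0.0 0.0 minmargin 0.67 elbowz [351.  22. 789.] wr [636. 150. 428.]
lay [-0.18  0.75 -0.19  1.88  0.9   0.86 -0.97] err 0.0 0.0 minmargin 0.63 elbowz [419.  44. 736.] wr [63
[... 1540 characters left out ...]
 1.21  0.83] err 0.0 0.0 minmargin 0.72 elbowz [ 192. -485.  623.] wr [ 468. -510.  233.]
grasp [ 1.05  0.96 -0.6   1.95 -0.4   1.03  0.83] err 0.0 0.0 minmargin 0.56 elbowz [ 215. -465.  636.] wr [ 468. -410.  233.]
lift [ 1.12  0.66 -0.7   1.9  -0.49  1.32  0.69] err 0.0 0.0 minmargin 0.57 elbowz [ 133. -357.  769.] wr [ 468. -410.  431.]
tip [ 0.18  0.26 -0.44  2.15  0.79  0.98 -0.71] err 0.0 0.0 minmargin 0.36 elbowz [145. -44. 877.] wr [458.  49. 528.]
over [-0.03  0.49 -0.44  2.13  0.9   0.97 -1.04] err 0.0 0.0 minmargin 0.38 elbowz [286. -19. 827.] wr [497. 139. 428.]
lay [-0.1   0.67 -0.35  2.18  1.09  0.84 -1.28] err 0.0 0.0 minmargin 0.33 elbowz [383.   4. 767.] wr [497. 139. 323.]
```

Call:
{"op": "move_arm", "data": {"moves": [[[0, 0, 7, 0.02, 0.02, 0, 80], [0, 0, 14, 0.04, 0.04, 0, 80], [0, 0, 21, 0.04, 0.04, 0, 80], [0, 0, 28, 0.04, 0.04, 0, 80], [0, 0, 35, 0.04, 0.04, 0, 80], [0, 0, 42, 0.04, 0.04, 0, 80], [0, 0, 49, 0.04, 0.04, 0, 80], [0, 0, 56, 0.04, 0.04, 0, 80]]]}}

```text
t: 16.1
tool_pos: [566.3, -372.7, 431.2]
tcp_rot: [-0.0, 0.911, 0.412, -0.0]
ft_force: [-0.0, -0.7, -0.8]
opening: 0.687
```

Call:
{"op": "move_arm", "data": {"moves": [[[0, 0, 7, 0, 0, 0, 80], [0, 0, 14, 0, 0, 0, 80], [0, 0, 21, 0, 0, 0, 80], [0, 0, 28, 0, 0, 0, 80], [0, 0, 35, 0, 0, 0, 80], [0, 0, 41, 0, 0, 0, 80], [0, 0, 41, 0, 0, 0, 80]]]}}

```text
t: 16.68
tool_pos: [566.1, -373.1, 431.1]
tcp_rot: [-0.001, 0.711, 0.704, -0.0]
ft_force: [0.2, 0.0, 0.5]
opening: 0.684
```

```bash
python3 st.py; python3 -c "
from h import *
snap('wrist','w9.png');crop('w9.png','w9a.png',0,0,560,420,1.4)
"
```

```text
t 16.68 pos [ 566.1 -373.1  431.1] F [0.2 0.  0.5] open 0.684
grasp [ 566.  -373.   276.1] x [0.01  1.    0.001] y [ 1.    -0.01  -0.001] z [-0.001  0.001 -1.   ]
j [ 0.755  0.526 -0.354  1.685  0.212  0.969  0.314]
```

View pics/w9a.png

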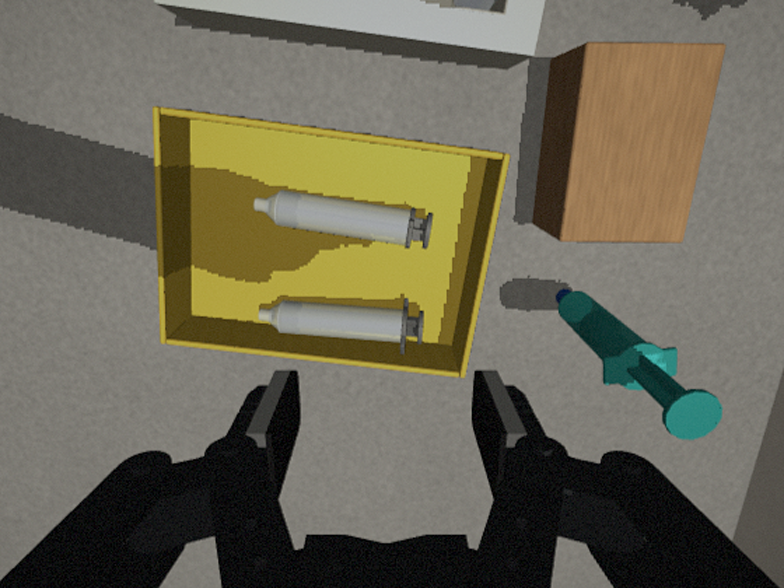

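```bash
python3 - <<'E'
from h import *
W=load('w9.png');T=load('top0.png');S=load('scene0.png')
print('turq thumb',atz(W,493,296,190),'base',atz(W,402,211,5))
print('carton corner', atz(W,418,31,70),atz(W,400,172,70),atz(W,487,172,70))
print('tri',tri([(T,443,158),(W,493,296)]))
for u,v in [(344,312),(315,294),(352,122)]: print(atz(T,u,v,185))
E
```

```text
turq thumb [ 726.24128667 -431.8586083   190.        ] base [ 725.65497828 -430.40643063    5.        ]
carton corner [ 694.63657524 -237.09808393   70.        ] [ 692.80795676 -365.14002522   70.        ] [ 781.22783962 -366.09155683   70.        ]
tri (array([ 718.11401333, -425.54023744,  200.37578024]), [np.float64(0.7320126233628824), np.float64(0.7320126233629618)])
[ 319.36568492 -151.26507159  185.        ]
[364.01532216 -79.21286788 185.        ]
[ 828.58972031 -190.39764333  185.        ]
```

```bash
cat > to.py <<'E'
import sys
from kin import *
from station import get_state
def to(g,az,pitch,side=-1):
    s=get_state();q=s['tcp_rot'];R0=Rn.from_quat([q[1],q[2],q[3],q[0]])
    x,R=pose(g,np.radians(az),np.radians(pitch),side)
    rv=np.degrees((R*R0.inv()).as_rotvec())
    j,e,a=ik(x,R,s['joints'],w=.01)
    print('turn',rv.round(1),np.linalg.norm(rv).round(1),'shift',((x-s['tool_pos'])/1000).round(4),'ik',j.round(2),round(e,1),round(a,1))
if __name__=='__main__':
    a=list(map(float,sys.argv[1:])); to(a[:3],a[3],a[4])
E
python3 to.py 600 -330 200 83 30
```

```text
turn [59.8 -4.1 -5.7] 60.3 shift [ 0.0175 -0.0901 -0.1537] ik [ 1.08  0.98 -0.7   1.52 -0.36  1.32  0.55] 0.0 0.0
```

Call:
{"op": "move_arm", "data": {"moves": [[[7, -0.5, -0.7, 0.002, -0.01, -0.02, 80], [14, -1, -1.4, 0.004, -0.02, -0.04, 80], [21, -1.5, -2, 0.007, -0.03, -0.06, 80], [28, -2, -2.7, 0.009, -0.04, -0.08, 80], [35, -2.4, -3.4, 0.011, -0.05, -0.1, 80], [42, -2.9, -4, 0.013, -0.065, -0.12, 80], [49, -3.4, -4.7, 0.015, -0.08, -0.14, 80], [56, -3.8, -5.3, 0.0175, -0.09, -0.154, 80]]]}}

```text
t: 17.4
tool_pos: [583.2, -465.2, 275.0]
tcp_rot: [-0.313, 0.659, 0.585, 0.353]
ft_force: [0.7, -0.4, -1.3]
opening: 0.685
```

```bash
python3 st.py; python3 -c "
from h import *
snap('wrist','w10.png');crop('w10.png','w10a.png',0,0,560,420,1.4)
"; python3 to.py 600 -330 200 83 30
```

```text
t 17.4 pos [ 583.2 -465.2  275. ] F [ 0.7 -0.4 -1.3] open 0.685
grasp [ 598.6 -337.1  189.1] x [0.066 0.55  0.832] y [ 0.993 -0.119  0.   ] z [ 0.099  0.826 -0.554]
j [ 1.085  0.982 -0.638  1.457 -0.35   1.323  0.614]
turn [ 3.3 -0.8  0.1] 3.3 shift [0.0022 0.0051 0.0092] ik [ 1.06  0.97 -0.66  1.53 -0.39  1.34  0.57] 0.0 0.0
```

View pics/w10a.png

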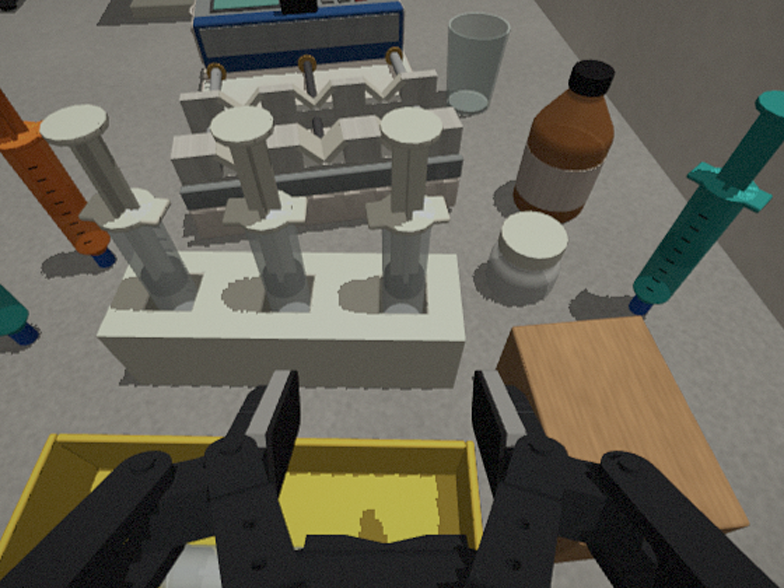

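```bash
python3 - <<'E'
from h import *
W=load('w10.png');T=load('top0.png');S=load('scene0.png')
s2=lambda u,v:(80+u/3.1,180+v/3.1);t2=lambda u,v:(320+u/5,170+v/5)
for n,w,a,fl in [('far',(411,126),(432,185),(408,212)),('mid',(242,126),(380,127),(264,210)),('near',(77,125),(331,76),(125,207))]:
    p,r=tri([(W,w[0]/1.4,w[1]/1.4),(S,*s2(*a))]); print(n,p.round(1),np.round(r,1),'z202',atz(W,w[0]/1.4,w[1]/1.4,202)[:2].round(1),'flange',atz(W,fl[0]/1.4,fl[1]/1.4,148)[:2].round(1))
from scipy.spatial.transform import Rotation as Rn
# rack corners top z70
for u,v in [(463,337),(460,256),(99,337),(133,257)]: print(atz(W,u/1.4,v/1.4,70)[:2].round(1))
E
```

```text
far [ 628.1 -200.8  199.6] [1.3 1.3] z202 [ 627.1 -202.2] flange [ 627.8 -202.6]
mid [ 547.8 -188.9  199. ] [0.5 0.5] z202 [ 548.4 -192.9] flange [ 547.5 -191.4]
near [ 469.9 -179.9  199.9] [0.3 0.3] z202 [ 471.5 -183. ] flange [ 469.4 -179.7]
[ 661.4 -240.7]
[ 674.8 -171.4]
[ 426.6 -212.6]
[ 434.1 -143.7]
```

```bash
python3 to.py 616 -297 102 83 30; python3 to.py 627.5 -202 102 83 30
```

```text
turn [ 3.3 -0.8  0.1] 3.3 shift [ 0.0182  0.0381 -0.0888] ik [ 1.01  1.08 -0.64  1.56 -0.37  1.19  0.63] 0.0 0.0
turn [ 3.3 -0.8  0.1] 3.3 shift [ 0.0297  0.1331 -0.0888] ik [ 0.95  1.05 -0.67  1.69 -0.43  1.04  0.62] 0.0 0.0
```

Call:
{"op": "move_arm", "data": {"moves": [[[1.5, -0.4, 0, 0.01, 0.02, -0.04, 80], [3.3, -0.8, 0, 0.018, 0.038, -0.075, 80], [3.3, -0.8, 0, 0.018, 0.038, -0.088, 80], [3.3, -0.8, 0, 0.02, 0.06, -0.088, 80], [3.3, -0.8, 0, 0.023, 0.08, -0.088, 80], [3.3, -0.8, 0, 0.023, 0.085, -0.088, 80], [3.3, -0.8, 0, 0.023, 0.085, -0.088, 80]]]}}

```text
t: 18.03
tool_pos: [608.0, -375.4, 191.0]
tcp_rot: [-0.327, 0.645, 0.581, 0.373]
ft_force: [0.3, 0.7, 0.6]
opening: 0.685
```

```bash
python3 st.py; python3 -c "
from h import *
snap('wrist','w11.png');crop('w11.png','w11a.png',0,0,560,420,1.4)
"; python3 to.py 627.5 -202 102 83 30
```

```text
t 18.03 pos [ 608.  -375.4  191. ] F [0.3 0.7 0.6] open 0.685
grasp [ 623.7 -242.8  112.2] x [0.046 0.506 0.861] y [ 0.994 -0.111  0.012] z [ 0.102  0.855 -0.508]
j [ 1.02   1.074 -0.672  1.569 -0.387  1.129  0.661]
turn [ 0.7  0.6 -0.5] 1.1 shift [ 0.0035  0.0423 -0.0112] ik [ 0.95  1.06 -0.68  1.69 -0.42  1.04  0.62] 0.0 0.0
```

View pics/w11a.png

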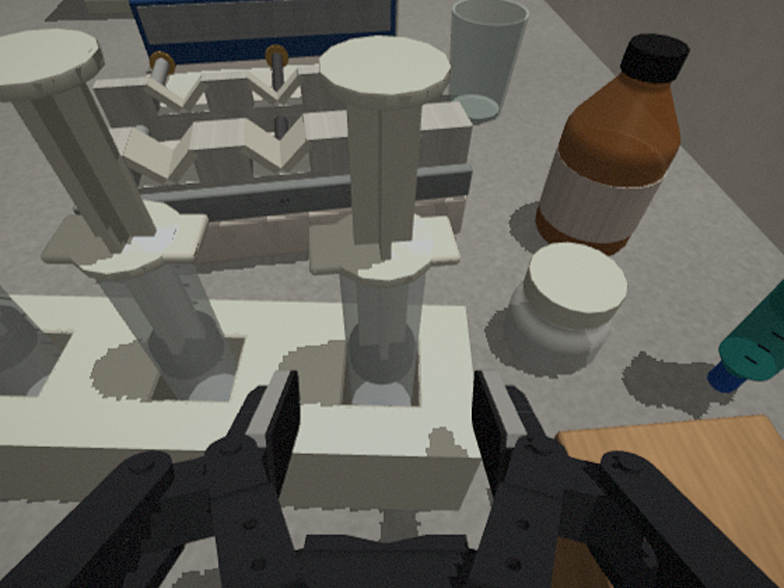

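Call:
{"op": "move_arm", "data": {"moves": [[[0, 0, 0, 0.001, 0.01, -0.01, 80], [0, 0, 0, 0.002, 0.025, -0.01, 80], [0, 0, 0, 0.003, 0.04, -0.01, 80], [0, 0, 0, 0.0035, 0.043, -0.01, 80], [0, 0, 0, 0.0035, 0.043, -0.01, 80]]]}}

```text
t: 18.5
tool_pos: [611.0, -335.3, 180.4]
tcp_rot: [-0.325, 0.646, 0.58, 0.374]
ft_force: [-0.2, 0.2, 0.0]
opening: 0.687
```

```bash
python3 st.py; python3 -c "
from h import *
snap('wrist','w12.png');crop('w12.png','w12a.png',0,0,560,420,1.4)
"
```

```text
t 18.5 pos [ 611.  -335.3  180.4] F [-0.2  0.2  0. ] open 0.687
grasp [ 627.4 -202.9  101.5] x [0.047 0.507 0.861] y [ 0.993 -0.115  0.013] z [ 0.105  0.854 -0.509]
j [ 0.994  1.076 -0.687  1.627 -0.407  1.046  0.665]
```

View pics/w12a.png

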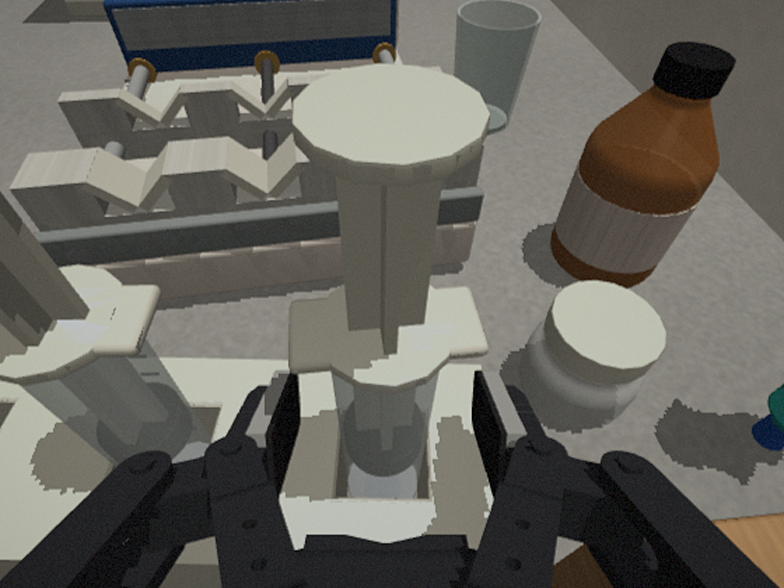

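Call:
{"op": "move_arm", "data": {"moves": [[[0, 0, 0, 0, 0, 0, 255], [0, 0, 0, 0, 0, 0, 255], [0, 0, 0, 0, 0, 0, 255], [0, 0, 0, 0, 0, 0, 255], [0, 0, 0, 0, 0, 0, 255]]]}}

```text
t: 18.97
tool_pos: [610.7, -335.8, 179.6]
tcp_rot: [-0.325, 0.647, 0.58, 0.374]
ft_force: [-0.4, -0.5, 0.5]
opening: 0.32
```

```bash
python3 st.py
```

```text
t 18.97 pos [ 610.7 -335.8  179.6] F [-0.4 -0.5  0.5] open 0.32
grasp [ 627.2 -203.4  100.8] x [0.048 0.506 0.861] y [ 0.993 -0.116  0.013] z [ 0.106  0.854 -0.509]
j [ 0.995  1.077 -0.687  1.627 -0.407  1.045  0.665]
```

Call:
{"op": "move_arm", "data": {"moves": [[[0, 0, 0, 0, 0, 0.02, 255], [0, 0, 0, 0, 0, 0.05, 255], [0, 0, 0, 0, 0, 0.09, 255], [0, 0, 0, 0, 0, 0.13, 255], [0, 0, 0, 0, 0, 0.17, 255], [0, 0, 0, 0, 0, 0.2, 255], [0, 0, 0, 0, 0, 0.21, 255], [0, 0, 0, 0, 0, 0.21, 255]]]}}

```text
t: 19.63
tool_pos: [611.6, -334.6, 393.2]
tcp_rot: [-0.323, 0.646, 0.581, 0.375]
ft_force: [0.3, 0.4, -1.8]
opening: 0.321
```

```bash
python3 st.py; python3 -c "
from h import *
snap('wrist','w13.png');snap('scene','s13.png')
"; python3 to.py 627 -100 310 94.4 120;  python3 - <<'E'
from sim import *
j=get_state()['joints']
run([('s',(627,-203,310),83,30),('tip',(635,-80,310),94.4,120)],j,24)
E
```

```text
t 19.63 pos [ 611.6 -334.6  393.2] F [ 0.3  0.4 -1.8] open 0.321
grasp [ 628.3 -202.3  314.1] x [0.043 0.509 0.86 ] y [ 0.993 -0.115  0.018] z [ 0.108  0.853 -0.51 ]
j [ 1.033  0.815 -0.761  1.581 -0.49   1.26   0.5  ]
turn [-89.5   2.2   8.2] 89.9 shift [0.0109 0.3125 0.0561] ik [ 0.23  0.47 -0.5   1.83  0.85  1.12 -0.63] 0.0 0.0
s [ 1.    0.8  -0.76  1.63 -0.5   1.26  0.45] err 0.0 0.0 minmargin 0.51 elbowz [ 206. -397.  712.] wr [ 599. -429.  441.]
tip [ 0.02  0.45 -0.24  1.81  0.74  1.06 -0.56] err 0.0 0.0 minmargin 0.7 elbowz [261. -27. 839.] wr [625.  51. 538.]
```

View pics/w13.png

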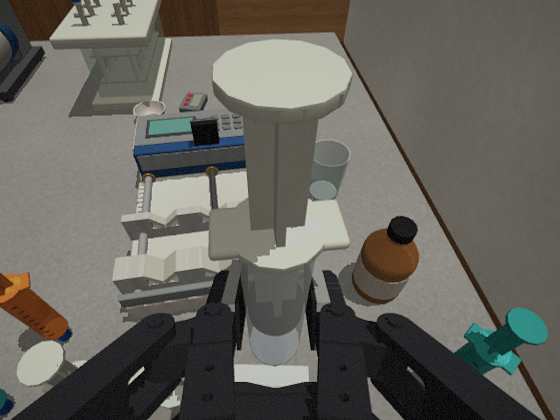

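View pics/s13.png

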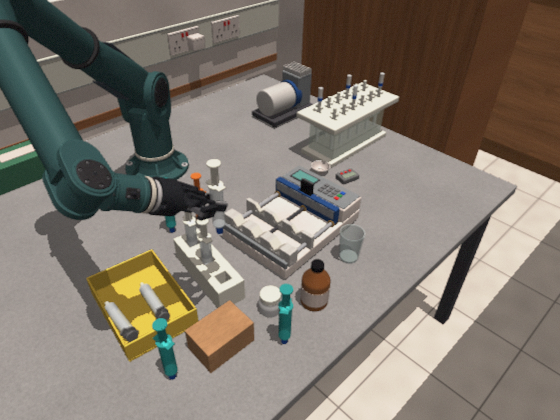

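Call:
{"op": "move_arm", "data": {"moves": [[[-7, 0.2, 0.6, 0, 0.03, 0.02, 255], [-14, 0.4, 1.2, 0, 0.06, 0.04, 255], [-21, 0.5, 1.9, 0.005, 0.09, 0.06, 255], [-28, 0.7, 2.5, 0.005, 0.12, 0.06, 255], [-35, 0.9, 3.2, 0.008, 0.15, 0.06, 255], [-42, 1, 3.8, 0.01, 0.18, 0.06, 255], [-49, 1.2, 4.5, 0.012, 0.2, 0.06, 255], [-56, 1.4, 5.1, 0.014, 0.22, 0.06, 255]]]}}

```text
t: 20.4
tool_pos: [623.9, -113.9, 446.9]
tcp_rot: [-0.007, 0.702, 0.711, 0.033]
ft_force: [-0.7, 0.1, -1.6]
opening: 0.318
```

```bash
python3 st.py; python3 to.py 637 -60 280 94.4 120
```

```text
t 20.4 pos [ 623.9 -113.9  446.9] F [-0.7  0.1 -1.6] open 0.318
grasp [ 629.5 -105.1  292.3] x [-0.014  0.998  0.056] y [0.999 0.012 0.037] z [ 0.036  0.056 -0.998]
j [ 0.43   0.458 -0.433  1.776  0.162  0.917 -0.043]
turn [-33.3   0.6   3. ] 33.4 shift [ 0.0072  0.1311 -0.0327] ik [-0.02  0.49 -0.24  1.83  0.76  1.04 -0.62] 0.0 0.0
```

Call:
{"op": "move_arm", "data": {"moves": [[[-7, 0.1, 0.6, 0.001, 0.03, 0, 255], [-14, 0.2, 1.2, 0.003, 0.06, 0, 255], [-21, 0.4, 1.9, 0.004, 0.09, -0.01, 255], [-28, 0.5, 2.5, 0.005, 0.12, -0.02, 255], [-33.3, 0.6, 3, 0.007, 0.131, -0.03, 255], [-33.3, 0.6, 3, 0.007, 0.131, -0.03, 255], [-33.3, 0.6, 3, 0.007, 0.131, -0.03, 255]]]}}

```text
t: 20.98
tool_pos: [631.1, 17.0, 416.4]
tcp_rot: [0.188, 0.655, 0.711, -0.175]
ft_force: [0.8, -1.0, -0.4]
opening: 0.317
```

```bash
python3 st.py; python3 to.py 644.5 20 180 94.4 120; python3 -c "
from h import *
snap('wrist','w14.png');snap('scene','s14.png');snap('top','t14.png')
crop('s14.png','s14a.png',170,80,370,270,3)
"
```

```text
t 20.98 pos [631.1  17.  416.4] F [ 0.8 -1.  -0.4] open 0.317
grasp [637.  -59.6 281.8] x [-0.071  0.866 -0.495] y [ 0.997  0.08  -0.003] z [ 0.038 -0.494 -0.869]
j [-0.058  0.486 -0.206  1.827  0.711  1.062 -0.592]
turn [-0.3 -0.2 -0.2] 0.4 shift [ 0.0074  0.0803 -0.1022] ik [-0.19  0.63 -0.18  1.85  0.79  0.95 -0.82] 0.0 0.0
```

View pics/w14.png

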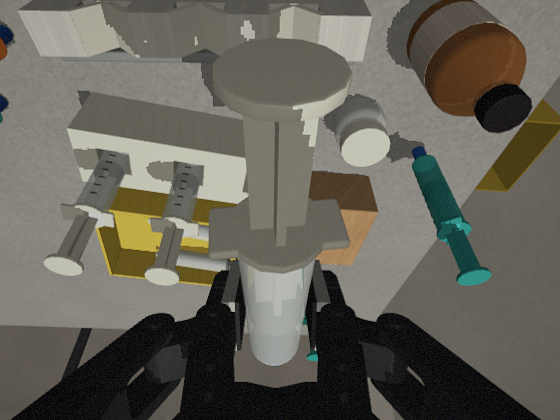

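View pics/s14a.png

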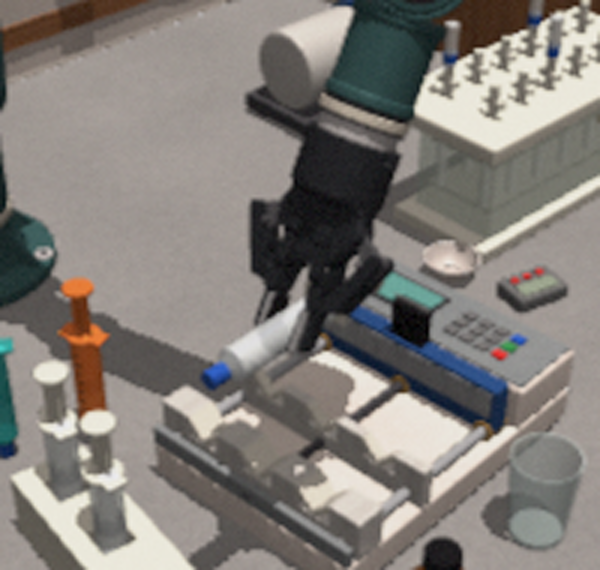

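Call:
{"op": "move_arm", "data": {"moves": [[[0, 0, 0, 0.003, 0.03, -0.03, 255], [0, 0, 0, 0.005, 0.06, -0.06, 255], [0, 0, 0, 0.0074, 0.08, -0.09, 255], [0, 0, 0, 0.0074, 0.08, -0.12, 255], [0, 0, 0, 0.0074, 0.08, -0.15, 255], [0, 0, 0, 0.0074, 0.08, -0.152, 255], [0, 0, 0, 0.0074, 0.08, -0.152, 255]]]}}

```text
t: 21.72
tool_pos: [639.1, 92.9, 266.8]
tcp_rot: [0.189, 0.658, 0.708, -0.175]
ft_force: [0.3, 0.1, -0.7]
opening: 0.317
```

```bash
python3 st.py; python3 to.py 644.5 20 93 94.4 120; python3 -c "
from h import *
snap('wrist','w15.png');snap('scene','s15.png');snap('top','t15.png')
crop('s15.png','s15a.png',200,140,370,280,4)
crop('t15.png','t15a.png',180,160,330,280,5)
"
```

```text
t 21.72 pos [639.1  92.9 266.8] F [ 0.3  0.1 -0.7] open 0.317
grasp [645.   16.  132.3] x [-0.063  0.865 -0.498] y [0.997 0.074 0.001] z [ 0.038 -0.496 -0.867]
j [-0.194  0.7   -0.18   1.865  0.81   0.924 -0.881]
turn [-0.1  0.1  0.2] 0.2 shift [-0.0006  0.0043 -0.0395] ik [-0.21  0.75 -0.14  1.88  0.88  0.84 -0.96] 0.0 0.0
```

View pics/w15.png

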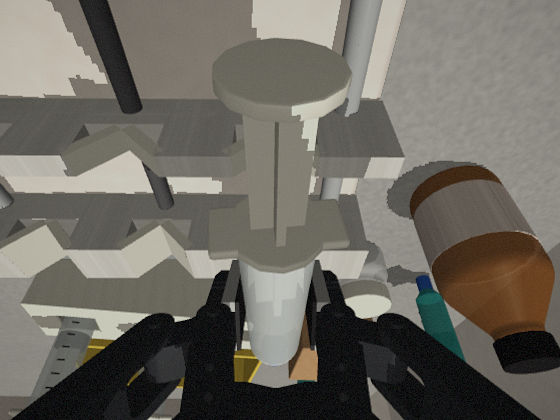

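View pics/s15a.png

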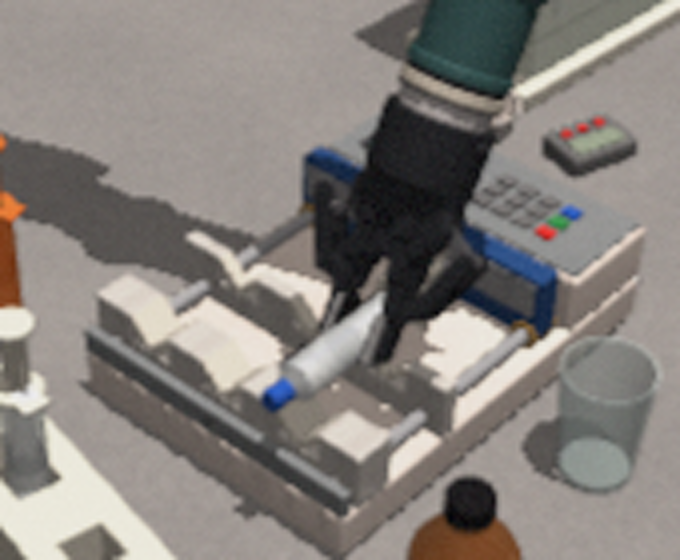

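View pics/t15a.png

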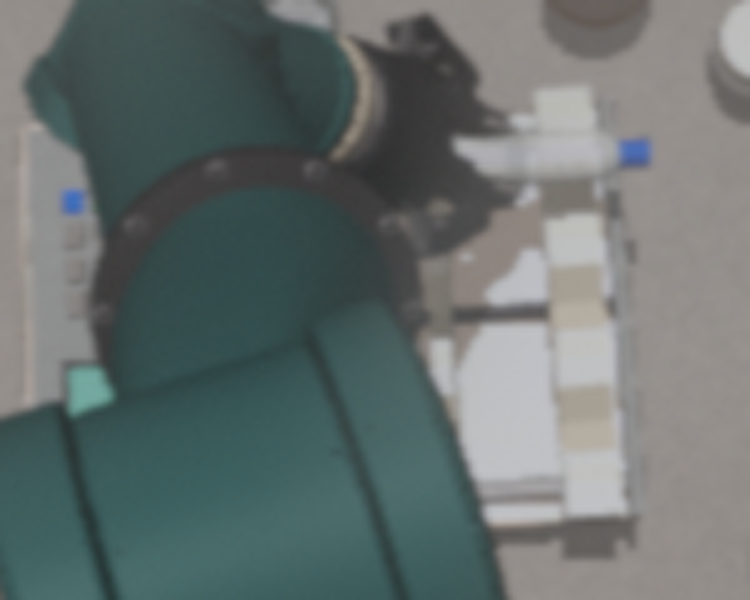

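```bash
python3 - <<'E'
from h import *
T=load('t15.png');S=load('s15.png')
print(atz(T,310,190.4,130),tri([(T,310,190.4),(S,268,240.5)]))
E
```

```text
[648.63030079 -74.58437595 130.        ] (array([651.78745638, -71.84432891, 126.96138482]), [np.float64(3.762062265544579), np.float64(3.7620622655444924)])
```

Call:
{"op": "move_arm", "data": {"moves": [[[0, 0, 0, -0.001, 0.007, 0, 255], [0, 0, 0, -0.001, 0.007, -0.01, 255], [0, 0, 0, -0.001, 0.007, -0.02, 255], [0, 0, 0, -0.001, 0.007, -0.03, 255], [0, 0, 0, -0.001, 0.007, -0.036, 255], [0, 0, 0, -0.001, 0.007, -0.038, 255], [0, 0, 0, -0.001, 0.007, -0.038, 255]]]}}

```text
t: 22.45
tool_pos: [637.4, 103.3, 230.0]
tcp_rot: [0.19, 0.656, 0.709, -0.175]
ft_force: [-3.5, 1.8, 7.2]
opening: 0.316
```

```bash
python3 st.py; python3 -c "
from h import *
snap('wrist','w16.png');snap('scene','s16.png');
crop('s16.png','s16a.png',200,140,370,280,4)
"
```

```text
t 22.45 pos [637.4 103.3 230. ] F [-3.5  1.8  7.2] open 0.316
grasp [643.7  26.1  95.7] x [-0.067  0.864 -0.5  ] y [0.997 0.078 0.002] z [ 0.04  -0.498 -0.866]
j [-0.22   0.753 -0.167  1.873  0.844  0.884 -0.943]
```

View pics/w16.png

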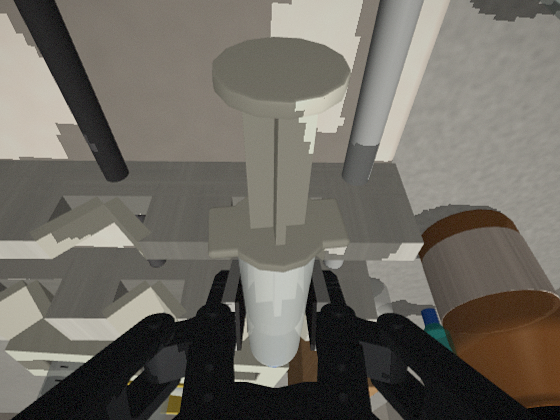

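View pics/s16a.png

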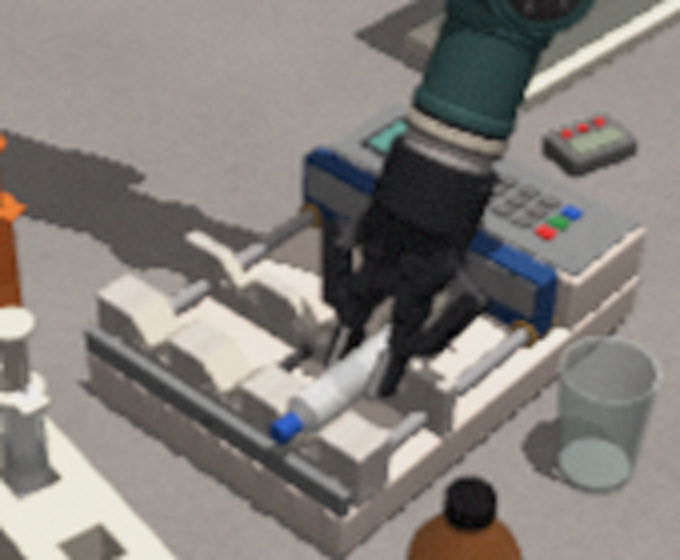

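Call:
{"op": "move_arm", "data": {"moves": [[[0, 0, 0, 0, 0, 0, 80], [0, 0, 0, 0, 0, 0, 80], [0, 0, 0, 0, 0, 0, 80], [0, 0, 0, 0, 0, 0.01, 80], [0, 0, 0, 0, 0, 0.04, 80], [0, 0, 0, 0, 0, 0.08, 80], [0, 0, 0, 0, 0, 0.12, 80], [0, 0, 0, 0, 0, 0.16, 80]]]}}

```text
t: 23.22
tool_pos: [637.9, 102.7, 391.6]
tcp_rot: [0.19, 0.657, 0.709, -0.173]
ft_force: [0.3, 0.7, -1.4]
opening: 0.686
```

```bash
python3 st.py; python3 -c "
from h import *
snap('wrist','w17.png');snap('scene','s17.png');
crop('s17.png','s17a.png',200,140,370,280,4)
"; python3 to.py 547 -280 320 83 30;  python3 to.py 547 -290 102 83 30
```

```text
t 23.22 pos [637.9 102.7 391.6] F [ 0.3  0.7 -1.4] open 0.686
grasp [644.4  26.  257.1] x [-0.066  0.866 -0.497] y [0.997 0.078 0.003] z [ 0.042 -0.495 -0.868]
j [-0.173  0.544 -0.23   1.794  0.7    1.103 -0.72 ]
turn [89.8 -1.2 -8.2] 90.1 shift [-1.097e-01 -5.167e-01 -4.000e-04] ik [ 1.24  0.84 -0.94  1.66 -0.33  1.33  0.39] 0.0 0.0
turn [89.8 -1.2 -8.2] 90.1 shift [-0.1097 -0.5267 -0.2184] ik [ 1.29  1.24 -1.06  1.7   0.05  1.09  0.29] 0.0 0.0
```

View pics/w17.png

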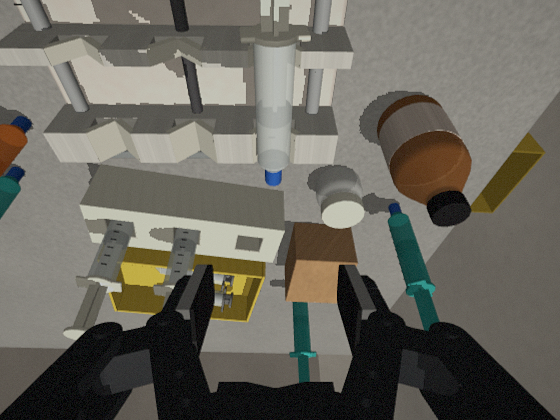

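View pics/s17a.png

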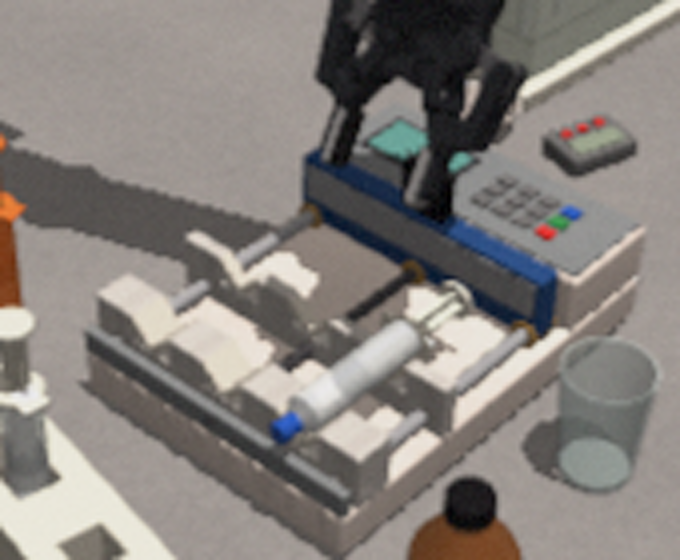

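Call:
{"op": "move_arm", "data": {"moves": [[[7, -0.1, -0.6, -0.005, -0.02, 0.03, 80], [14, -0.2, -1.2, -0.01, -0.06, 0.06, 80], [21, -0.3, -1.9, -0.02, -0.1, 0.06, 80], [28, -0.4, -2.5, -0.03, -0.14, 0.06, 80], [35, -0.5, -3.2, -0.04, -0.18, 0.06, 80], [42, -0.6, -3.8, -0.055, -0.22, 0.06, 80], [49, -0.7, -4.5, -0.07, -0.26, 0.06, 80], [56, -0.8, -5.1, -0.085, -0.3, 0.06, 80]]]}}

```text
t: 23.98
tool_pos: [555.1, -190.8, 450.4]
tcp_rot: [-0.144, 0.7, 0.677, 0.179]
ft_force: [1.2, 0.1, -1.7]
opening: 0.686
```

```bash
python3 st.py;  python3 to.py 537 -290 200 83 30
```

```text
t 23.98 pos [ 555.1 -190.8  450.4] F [ 1.2  0.1 -1.7] open 0.686
grasp [ 563.8 -121.9  311.8] x [0.02  0.895 0.446] y [ 0.998 -0.043  0.041] z [ 0.056  0.444 -0.894]
j [ 0.795  0.461 -0.61   1.844 -0.247  0.976  0.342]
turn [33.6 -0.5 -3.7] 33.8 shift [-0.0344 -0.2325 -0.1729] ik [ 1.13  0.9  -0.67  1.71 -0.4   1.25  0.64] 0.0 0.0
```

Call:
{"op": "move_arm", "data": {"moves": [[[7, -0.1, -0.8, -0.005, -0.04, 0.01, 80], [14, -0.2, -1.5, -0.01, -0.08, 0.01, 80], [21, -0.3, -2.3, -0.02, -0.12, 0.01, 80], [28, -0.4, -3, -0.028, -0.16, 0, 80], [33.6, -0.5, -3.7, -0.034, -0.2, -0.02, 80], [33.6, -0.5, -3.7, -0.034, -0.232, -0.06, 80], [33.6, -0.5, -3.7, -0.034, -0.232, -0.1, 80], [33.6, -0.5, -3.7, -0.034, -0.232, -0.14, 80]]]}}

```text
t: 24.65
tool_pos: [521.0, -425.3, 314.8]
tcp_rot: [-0.328, 0.652, 0.574, 0.372]
ft_force: [-0.1, 0.4, -0.4]
opening: 0.686
```

```bash
python3 st.py;  python3 to.py 542 -240 102 83 30;python3 -c "
from h import *
snap('wrist','w18.png');crop('w18.png','w18a.png',0,0,560,420,1.4)
"
```

```text
t 24.65 pos [ 521.  -425.3  314.8] F [-0.1  0.4 -0.4] open 0.686
grasp [ 537.9 -292.8  236.1] x [0.064 0.503 0.862] y [ 0.992 -0.126  0.   ] z [ 0.109  0.855 -0.508]
j [ 1.137  0.864 -0.628  1.637 -0.452  1.312  0.685]
turn [ 0.5 -0.1  0.3] 0.6 shift [ 0.0046  0.052  -0.1353] ik [ 1.04  1.   -0.6   1.79 -0.44  1.08  0.75] 0.0 0.0
```

View pics/w18a.png

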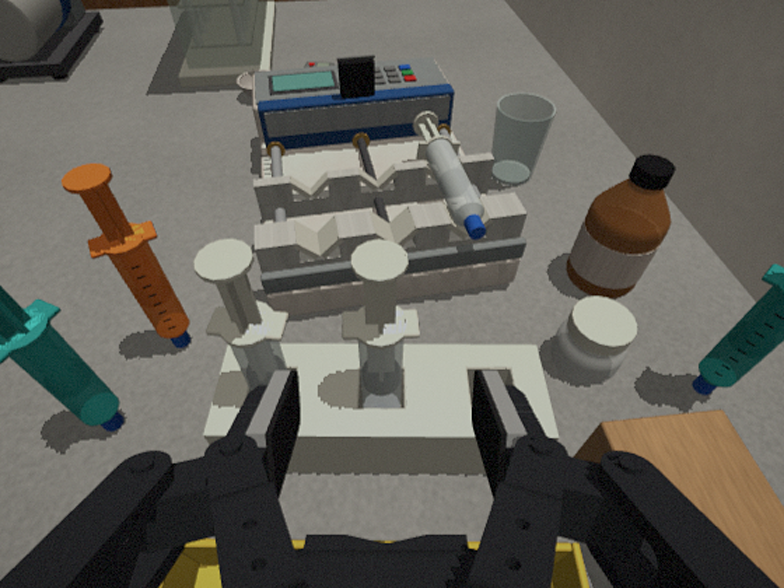

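```bash
python3 - <<'E'
from h import *
W=load('w18.png');V=load('w10.png')
print(atz(W,381/1.4,325/1.4,148),atz(W,379/1.4,258/1.4,202),tri([(W,379/1.4,258/1.4),(V,242/1.4,126/1.4)]))
print(atz(W,247/1.4,325/1.4,148),atz(W,225/1.4,258/1.4,202))
E
```

```text
[ 548.41041425 -192.43682135  148.        ] [ 548.02768953 -189.63731624  202.        ] (array([ 547.81394689, -187.79250852,  199.39847323]), [np.float64(0.6816840584700179), np.float64(0.681684058469975)])
[ 469.09312876 -182.34475357  148.        ] [ 469.77621014 -179.71250535  202.        ]
```

Call:
{"op": "move_arm", "data": {"moves": [[[0.5, 0, 0, 0.002, 0.02, -0.04, 80], [0.5, 0, 0, 0.003, 0.03, -0.08, 80], [0.5, 0, 0, 0.004, 0.035, -0.12, 80], [0.5, 0, 0, 0.005, 0.04, -0.135, 80], [0.5, 0, 0, 0.006, 0.06, -0.135, 80], [0.5, 0, 0, 0.009, 0.08, -0.135, 80], [0.5, 0, 0, 0.01, 0.09, -0.135, 80], [0.5, 0, 0, 0.01, 0.09, -0.135, 80]]]}}

```text
t: 25.37
tool_pos: [533.3, -327.4, 184.0]
tcp_rot: [-0.335, 0.645, 0.575, 0.375]
ft_force: [-0.4, 0.6, -0.2]
opening: 0.681
```

```bash
python3 st.py;  python3 to.py 548 -192 101.5 83 30;python3 -c "
from h import *
snap('wrist','w19.png')
"
```

```text
t 25.37 pos [ 533.3 -327.4  184. ] F [-0.4  0.6 -0.2] open 0.681
grasp [ 548.6 -193.6  107.4] x [0.057 0.491 0.869] y [ 0.993 -0.115 -0.001] z [ 0.099  0.864 -0.494]
j [ 1.051  1.013 -0.64   1.789 -0.468  1.02   0.778]
turn [-0.4  0.  -0.4] 0.6 shift [-0.0016  0.0022 -0.005 ] ik [ 1.01  0.99 -0.63  1.85 -0.47  0.99  0.74] 0.0 0.0
```

View pics/w19.png

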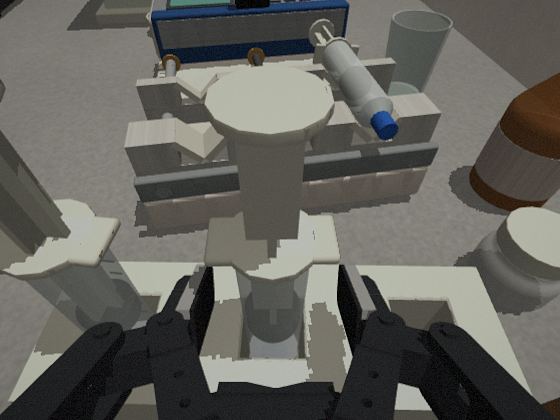

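Call:
{"op": "move_arm", "data": {"moves": [[[0, 0, 0, -0.0015, 0.002, -0.005, 80], [0, 0, 0, -0.0015, 0.002, -0.005, 80], [0, 0, 0, -0.0015, 0.002, -0.005, 255], [0, 0, 0, -0.0015, 0.002, -0.005, 255], [0, 0, 0, -0.0015, 0.002, -0.005, 255], [0, 0, 0, -0.0015, 0.002, -0.005, 255], [0, 0, 0, -0.0015, 0.002, -0.005, 255]]]}}

```text
t: 26.0
tool_pos: [530.9, -329.0, 177.0]
tcp_rot: [-0.333, 0.648, 0.574, 0.375]
ft_force: [-0.6, -1.1, 1.5]
opening: 0.319
```

```bash
python3 st.py
```

```text
t 26.0 pos [ 530.9 -329.   177. ] F [-0.6 -1.1  1.5] open 0.319
grasp [ 547.  -195.4   99.9] x [0.061 0.493 0.868] y [ 0.993 -0.12  -0.002] z [ 0.103  0.862 -0.497]
j [ 1.053  1.021 -0.636  1.791 -0.466  1.009  0.783]
```

Call:
{"op": "move_arm", "data": {"moves": [[[0, 0, 0, 0, 0, 0.02, 255], [0, 0, 0, 0, 0, 0.05, 255], [0, 0, 0, 0, 0, 0.09, 255], [0, 0, 0, 0, 0, 0.13, 255], [0, 0, 0, 0, 0, 0.17, 255], [0, 0, 0, 0, 0, 0.2, 255], [0, 0, 0, 0, 0, 0.22, 255], [0, 0, 0, 0, 0, 0.22, 255]]]}}

```text
t: 26.67
tool_pos: [532.1, -327.8, 402.0]
tcp_rot: [-0.33, 0.647, 0.576, 0.376]
ft_force: [0.8, 0.3, -1.0]
opening: 0.315
```

```bash
python3 st.py; python3 -c "
from h import *
snap('wrist','w20.png')
"; python3 to.py 560 -80 310 94.4 120; python3 - <<'E'
from sim import *
j=get_state()['joints']
run([('s',(548,-192,320),83,30),('tip',(560,-60,310),94.4,120)],j,24)
E
```

```text
t 26.67 pos [ 532.1 -327.8  402. ] F [ 0.8  0.3 -1. ] open 0.315
grasp [ 548.4 -194.5  324.6] x [0.055 0.496 0.866] y [ 0.993 -0.119  0.005] z [ 0.105  0.86  -0.499]
j [ 1.104  0.716 -0.72   1.74  -0.556  1.271  0.604]
turn [-90.1   2.    8.7] 90.6 shift [0.0228 0.3254 0.0451] ik [ 0.26  0.39 -0.57  1.97  0.84  1.1  -0.7 ] 0.0 0.0
s [ 1.07  0.69 -0.72  1.79 -0.56  1.27  0.56] err 0.0 0.0 minmargin 0.55 elbowz [ 156. -364.  757.] wr [ 520. -418.  451.]
tip [ 0.04  0.36 -0.32  1.96  0.75  1.05 -0.65] err 0.0 0.0 minmargin 0.55 elbowz [210. -29. 859.] wr [550.  71. 538.]
```

View pics/w20.png

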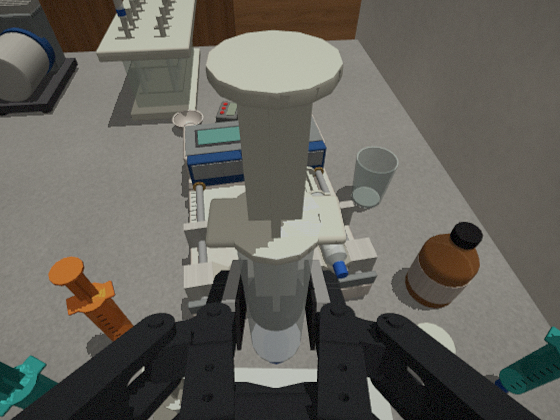

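Call:
{"op": "move_arm", "data": {"moves": [[[-7, 0.2, 0.6, 0, 0.03, 0.02, 255], [-14, 0.4, 1.3, 0, 0.06, 0.04, 255], [-21, 0.5, 2, 0.005, 0.09, 0.06, 255], [-28, 0.7, 2.7, 0.01, 0.12, 0.06, 255], [-35, 0.9, 3.4, 0.015, 0.15, 0.06, 255], [-42, 1, 4.1, 0.018, 0.18, 0.06, 255], [-49, 1.2, 4.8, 0.02, 0.2, 0.06, 255], [-56, 1.3, 5.5, 0.024, 0.22, 0.06, 255]]]}}

```text
t: 27.38
tool_pos: [553.7, -107.0, 455.2]
tcp_rot: [-0.013, 0.704, 0.709, 0.036]
ft_force: [-0.2, -0.0, -1.5]
opening: 0.32
```

```bash
python3 st.py; python3 to.py 571 -40 260 94.4 120
```

```text
t 27.38 pos [ 553.7 -107.   455.2] F [-0.2 -0.  -1.5] open 0.32
grasp [558.7 -96.3 300.6] x [-0.007  0.998  0.069] y [0.999 0.005 0.032] z [ 0.032  0.069 -0.997]
j [ 0.486  0.36  -0.466  1.915  0.114  0.876 -0.017]
turn [-34.    0.4   3.4] 34.2 shift [ 0.0114  0.1443 -0.0609] ik [-0.03  0.44 -0.28  1.98  0.79  0.99 -0.75] 0.0 0.0
```

Call:
{"op": "move_arm", "data": {"moves": [[[-7, 0.1, 0.7, 0.002, 0.035, 0, 255], [-14, 0.2, 1.4, 0.004, 0.07, 0, 255], [-21, 0.3, 2.1, 0.007, 0.1, -0.02, 255], [-28, 0.4, 2.8, 0.009, 0.13, -0.04, 255], [-34, 0.4, 3.4, 0.011, 0.144, -0.06, 255], [-34, 0.4, 3.4, 0.012, 0.17, -0.09, 255], [-34, 0.4, 3.4, 0.013, 0.19, -0.12, 255], [-34, 0.4, 3.4, 0.014, 0.195, -0.13, 255]]]}}

```text
t: 28.05
tool_pos: [566.6, 91.0, 321.0]
tcp_rot: [0.186, 0.654, 0.712, -0.174]
ft_force: [-0.1, 0.1, -1.8]
opening: 0.315
```

```bash
python3 st.py; python3 to.py 575 18 130 94.4 120; python3 -c "
from h import *
snap('wrist','w21.png');snap('scene','s21.png')
crop('s21.png','s21a.png',200,140,370,280,4)
"
```

```text
t 28.05 pos [566.6  91.  321. ] F [-0.1  0.1 -1.8] open 0.315
grasp [572.3  14.9 186.1] x [-0.075  0.867 -0.493] y [ 0.997  0.083 -0.005] z [ 0.037 -0.491 -0.87 ]
j [-0.158  0.561 -0.268  2.     0.799  0.96  -0.906]
turn [-0.5 -0.3 -0.4] 0.7 shift [ 0.0025  0.0043 -0.0568] ik [-0.18  0.64 -0.21  2.02  0.91  0.86 -1.03] 0.0 0.0
```

View pics/w21.png

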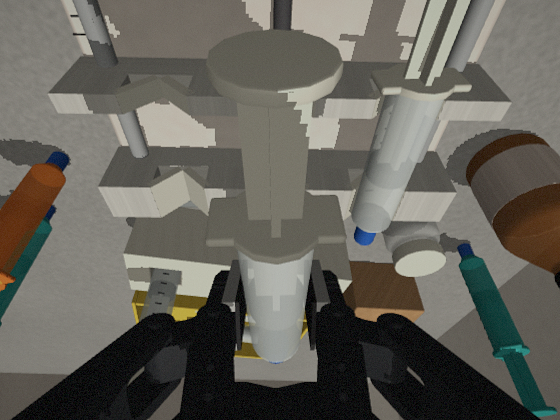

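View pics/s21a.png

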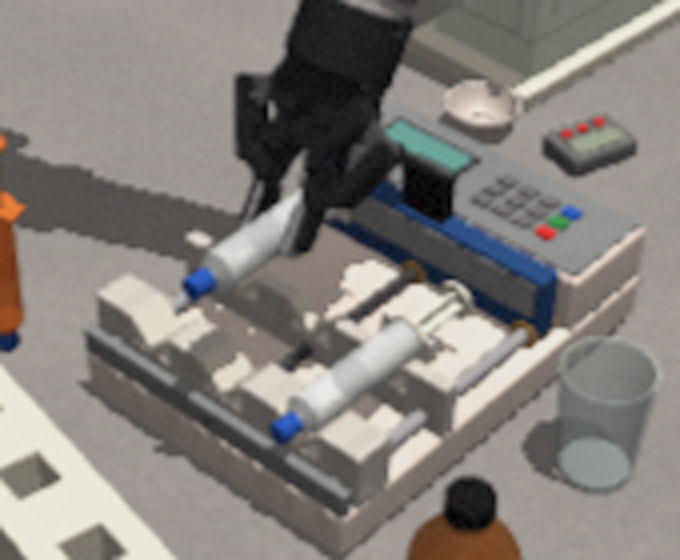

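Call:
{"op": "move_arm", "data": {"moves": [[[-0.5, -0.3, -0.4, 0.0015, 0.002, -0.03, 255], [-0.5, -0.3, -0.4, 0.0015, 0.002, -0.055, 255], [-0.5, -0.3, -0.4, 0.0015, 0.002, -0.07, 255], [-0.5, -0.3, -0.4, 0.0015, 0.002, -0.08, 255], [-0.5, -0.3, -0.4, 0.0015, 0.002, -0.086, 255], [-0.5, -0.3, -0.4, 0.0015, 0.002, -0.09, 255], [-0.5, -0.3, -0.4, 0.0015, 0.002, -0.092, 255], [-0.5, -0.3, -0.4, 0.0015, 0.002, -0.092, 255]]]}}

```text
t: 28.82
tool_pos: [570.7, 86.6, 237.0]
tcp_rot: [0.195, 0.66, 0.703, -0.176]
ft_force: [-3.3, -1.2, 6.7]
opening: 0.316
```

```bash
python3 st.py; python3 -c "
from h import *
snap('wrist','w22.png');snap('scene','s22.png')
crop('s22.png','s22a.png',200,140,370,280,4)
"
```

```text
t 28.82 pos [570.7  86.6 237. ] F [-3.3 -1.2  6.7] open 0.316
grasp [577.3   8.2 103.4] x [-0.052  0.86  -0.507] y [0.998 0.066 0.01 ] z [ 0.042 -0.506 -0.862]
j [-0.196  0.692 -0.209  2.03   0.921  0.851 -1.077]
```

View pics/w22.png

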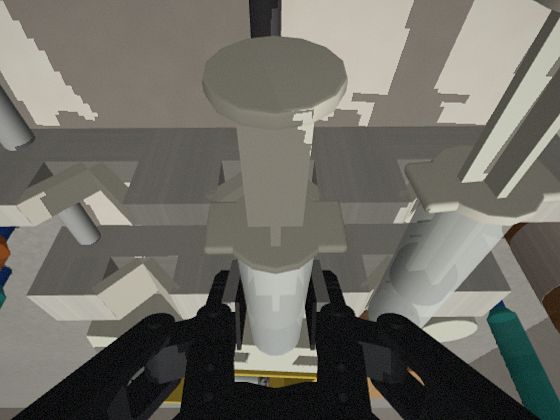

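View pics/s22a.png

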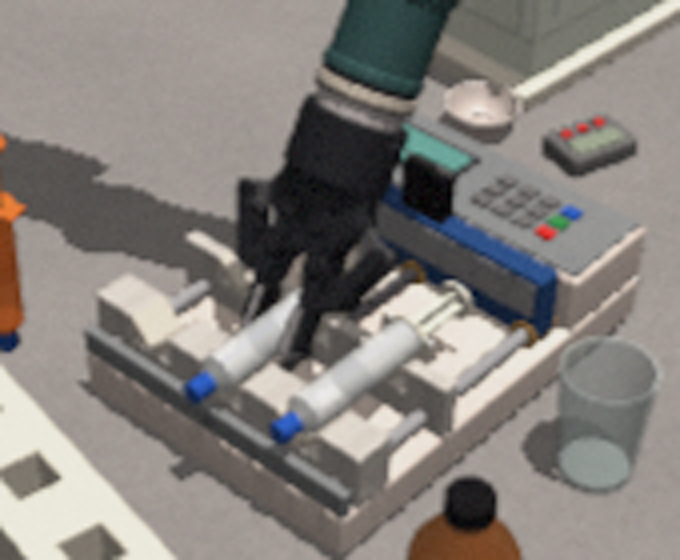

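Call:
{"op": "move_arm", "data": {"moves": [[[0, 0, 0, 0, 0, 0.02, 255], [0, 0, 0, 0, 0.005, 0.035, 255], [0, 0, 0, -0.002, 0.01, 0.035, 255], [0, 0, 0, -0.002, 0.01, 0.035, 255], [0, 0, 0, -0.002, 0.01, 0.035, 255], [0, 0, 0, -0.002, 0.01, 0.035, 255]]]}}

```text
t: 29.42
tool_pos: [568.0, 98.6, 269.5]
tcp_rot: [0.193, 0.659, 0.705, -0.175]
ft_force: [-0.3, -0.4, -1.1]
opening: 0.318
```

```bash
python3 st.py; python3 to.py 574 17 130 94.4 120; python3 -c "
from h import *
snap('wrist','w23.png');snap('top','t23.png');snap('scene','s23.png')
crop('t23.png','t23a.png',180,160,330,280,5)
crop('s23.png','s23a.png',200,140,370,280,4)
"
```

```text
t 29.42 pos [568.   98.6 269.5] F [-0.3 -0.4 -1.1] open 0.318
grasp [574.5  20.8 135.5] x [-0.056  0.862 -0.503] y [0.998 0.069 0.008] z [ 0.042 -0.502 -0.864]
j [-0.196  0.641 -0.236  2.018  0.866  0.9   -1.026]
turn [0.2 0.5 0.4] 0.7 shift [ 0.     -0.0043 -0.0052] ik [-0.18  0.64 -0.22  2.03  0.91  0.86 -1.03] 0.0 0.0
```

View pics/w23.png

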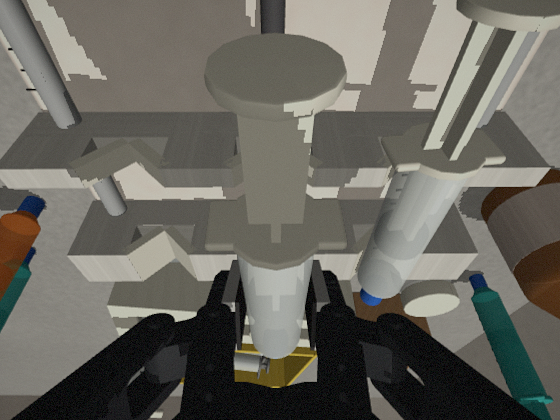

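View pics/t23a.png

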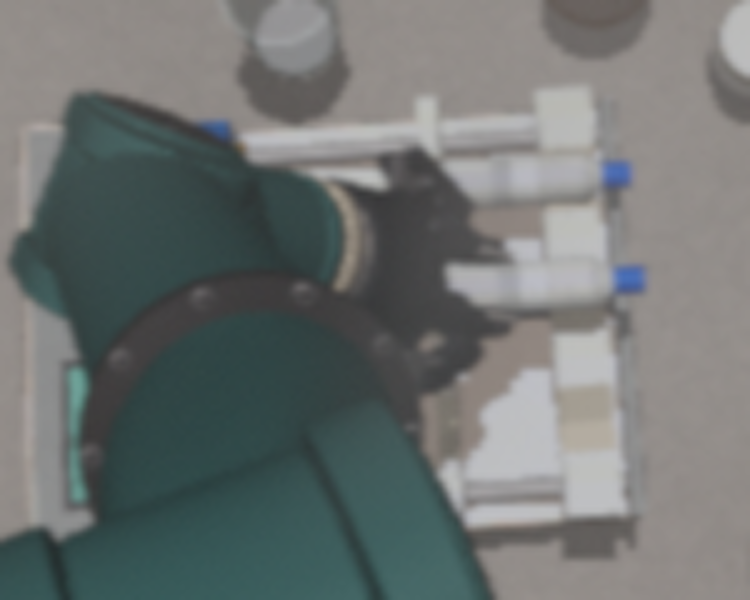

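View pics/s23a.png

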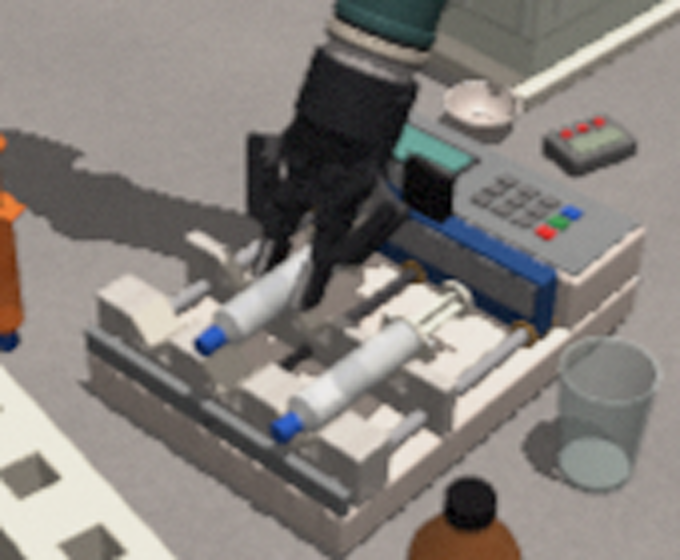

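```bash
python3 - <<'E'
from h import *
T=load('t23.png');S=load('s23.png')
def pl(p,o=(568.7,110,.078)):
    c,s=np.cos(o[2]),np.sin(o[2]);d=np.array(p[:2])-o[:2];return (c*d[0]+s*d[1],-s*d[0]+c*d[1])
p,r=tri([(T,309,216),(S,250,226)]);print(p,r,pl(p), atz(T,309,216,134),pl(atz(T,309,216,134)))
p=atz(T,180+632/5,160+174/5,92);print('far cap',p,pl(p))
E
```

```text
[578.2269193  -67.85222325 127.15391994] [np.float64(3.63581361664798), np.float64(3.6358136166479356)] (np.float64(-4.360457900247775), np.float64(-178.05381745997533)) [574.73143481 -70.32476643 134.        ] (np.float64(-8.03797739167221), np.float64(-180.24647157067682))
far cap [645.07614434 -66.28257966  92.        ] (np.float64(62.407822970299804), np.float64(-181.69790023606112))
```

Call:
{"op": "move_arm", "data": {"moves": [[[0, 0, 0.4, -0.0005, 0, -0.015, 255], [0, 0, 0.4, -0.0005, 0, -0.025, 255], [0, 0, 0.4, -0.0005, 0, -0.033, 255], [0, 0, 0.4, -0.0005, 0, -0.039, 255], [0, 0, 0.4, -0.0005, 0, -0.042, 255], [0, 0, 0.4, -0.0005, 0, -0.042, 255], [0, 0, 0.4, -0.0005, 0, -0.042, 255]]]}}

```text
t: 30.15
tool_pos: [566.9, 99.2, 230.8]
tcp_rot: [0.197, 0.657, 0.706, -0.177]
ft_force: [-7.8, 5.1, 26.3]
opening: 0.318
```

```bash
python3 st.py; python3 -c "
from h import *
snap('wrist','w24.png');snap('scene','s24.png')
crop('s24.png','s24a.png',200,140,370,280,4)
"
```

```text
t 30.15 pos [566.9  99.2 230.8] F [-7.8  5.1 26.3] open 0.318
grasp [573.8  20.4  97.5] x [-0.058  0.858 -0.51 ] y [0.997 0.073 0.008] z [ 0.044 -0.508 -0.86 ]
j [-0.216  0.702 -0.214  2.032  0.924  0.854 -1.1  ]
```

View pics/w24.png

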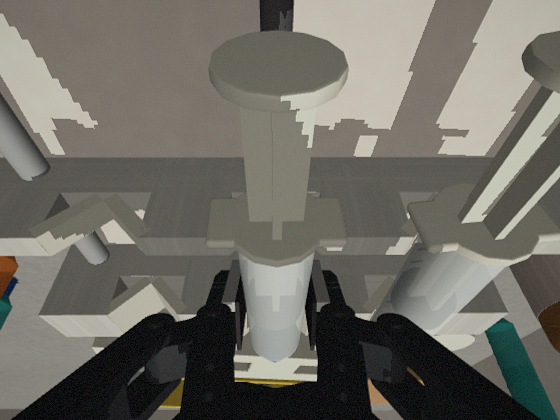

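View pics/s24a.png

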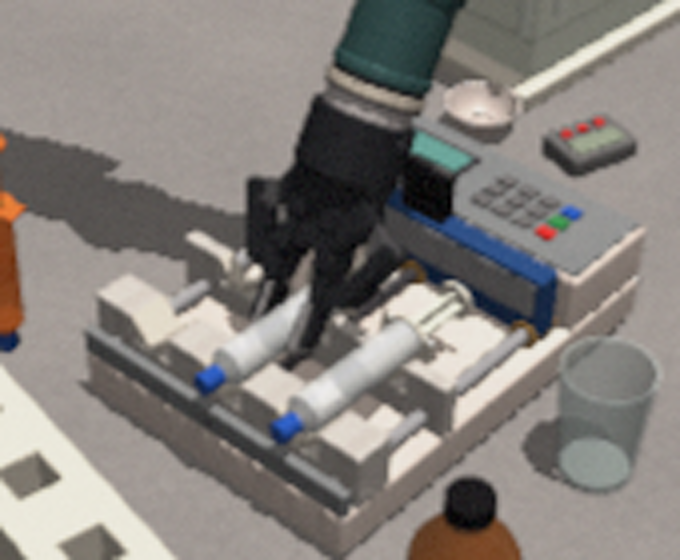

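Call:
{"op": "move_arm", "data": {"moves": [[[0, 0, 0, 0, 0, 0.003, 255], [0, 0, 0, 0, 0, 0.003, 255], [0, 0, 0, 0, 0, 0.003, 80], [0, 0, 0, 0, 0, 0.003, 80], [0, 0, 0, 0, 0, 0.003, 80], [0, 0, 0, 0, 0, 0.02, 80], [0, 0, 0, 0, 0, 0.06, 80], [0, 0, 0, 0, 0, 0.1, 80]]]}}

```text
t: 30.92
tool_pos: [567.4, 98.3, 326.9]
tcp_rot: [0.193, 0.656, 0.708, -0.176]
ft_force: [0.4, 0.0, -0.5]
opening: 0.686
```

```bash
python3 st.py; python3 -c "
from h import *
snap('wrist','w25.png');snap('scene','s25.png');crop('w25.png','w25a.png',0,0,560,420,1.4)
crop('s25.png','s25a.png',200,140,370,280,4)
"
```

```text
t 30.92 pos [567.4  98.3 326.9] F [ 0.4  0.  -0.5] open 0.686
grasp [573.8  20.4 193. ] x [-0.064  0.861 -0.504] y [0.997 0.076 0.004] z [ 0.042 -0.502 -0.864]
j [-0.173  0.556 -0.266  1.992  0.797  0.98  -0.92 ]
```

View pics/w25a.png

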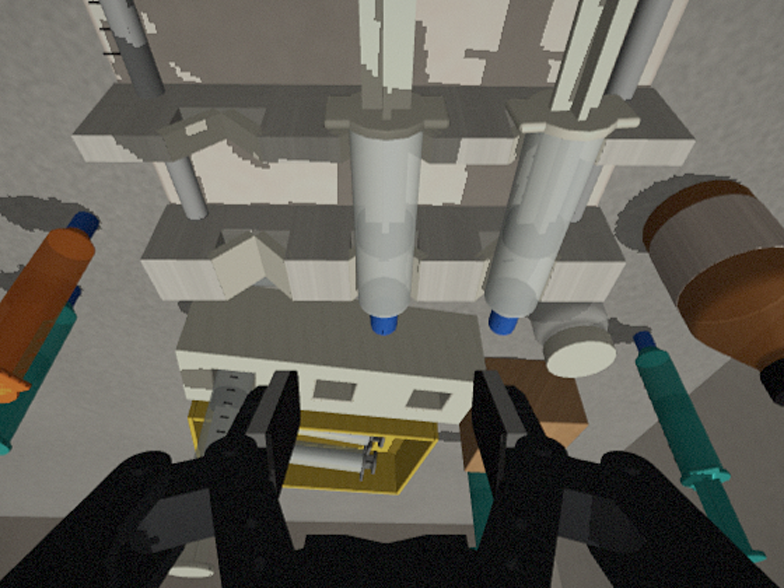

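View pics/s25a.png

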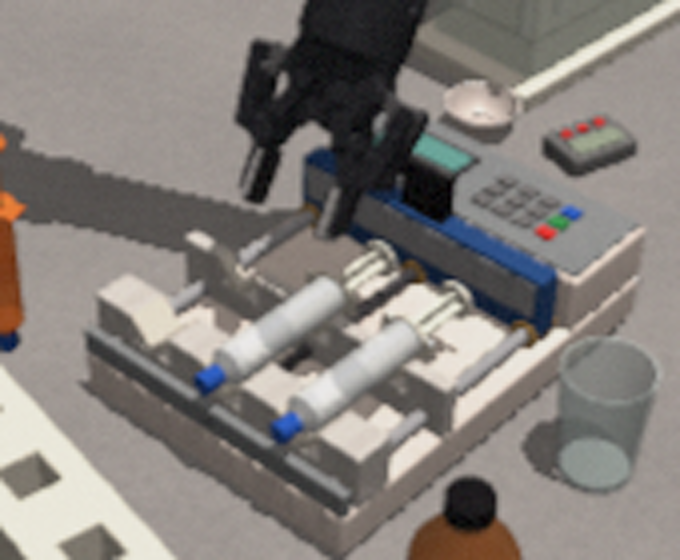

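```bash
python3 - <<'E'
from h import *
W=load('w25.png')
o=(568.7,110,.078)
def pw(m):
    c,s=np.cos(o[2]),np.sin(o[2]);return [o[0]+c*m[0]-s*m[1],o[1]+s*m[0]+c*m[1],m[2]]
for X in(0,70):
  for d in (0,6,12):
    print(X,d,'flange L/R axis height',(proj(W,pw((X-23,-58+d,92)))*1.4).round(), (proj(W,pw((X+23,-58+d,92)))*1.4).round(),'cap end', (proj(W,pw((X,-190+d,92)))*1.4).round())
print((proj(W,pw((-35,-58,90)))*1.4).round(),(proj(W,pw((-35,-70,90)))*1.4).round(),(proj(W,pw((35,-128,90)))*1.4).round(),(proj(W,pw((35,-160,90)))*1.4).round())
E
```

```text
0 0 flange L/R axis height [[332. 146.]] [[446. 145.]] cap end [[388. 336.]]
0 6 flange L/R axis height [[330. 132.]] [[447. 131.]] cap end [[388. 330.]]
0 12 flange L/R axis height [[329. 118.]] [[449. 117.]] cap end [[388. 324.]]
70 0 flange L/R axis height [[506. 145.]] [[620. 144.]] cap end [[502. 335.]]
70 6 flange L/R axis height [[509. 131.]] [[625. 131.]] cap end [[503. 329.]]
70 12 flange L/R axis height [[512. 117.]] [[632. 116.]] cap end [[505. 323.]]
[[303. 143.]] [[306. 168.]] [[456. 263.]] [[450. 302.]]
```

Call:
{"op": "move_arm", "data": {"moves": [[[0, 0, 0, 0, 0, 0.04, 80], [7, -0.1, -0.6, -0.01, -0.03, 0.08, 80], [14, -0.2, -1.2, -0.02, -0.07, 0.12, 80], [21, -0.3, -1.9, -0.03, -0.11, 0.13, 80], [28, -0.4, -2.5, -0.045, -0.15, 0.13, 80], [35, -0.5, -3.2, -0.06, -0.19, 0.13, 80], [42, -0.6, -3.8, -0.07, -0.23, 0.13, 80], [49, -0.7, -4.5, -0.085, -0.27, 0.13, 80]]]}}

```text
t: 31.68
tool_pos: [491.1, -146.9, 458.0]
tcp_rot: [-0.097, 0.706, 0.689, 0.132]
ft_force: [-0.2, -0.5, -0.8]
opening: 0.687
```

```bash
python3 st.py;  python3 to.py 461 -275 220 83 30
```

```text
t 31.68 pos [ 491.1 -146.9  458. ] F [-0.2 -0.5 -0.8] open 0.687
grasp [499.4 -97.4 311.4] x [0.015 0.947 0.32 ] y [ 0.998 -0.031  0.046] z [ 0.053  0.319 -0.946]
j [ 0.733  0.32  -0.56   2.001 -0.209  0.888  0.306]
turn [41.4 -0.7 -4. ] 41.6 shift [-0.0465 -0.2614 -0.1605] ik [ 1.2   0.81 -0.65  1.85 -0.43  1.25  0.72] 0.0 0.0
```

Call:
{"op": "move_arm", "data": {"moves": [[[7, -0.1, -0.8, -0.005, -0.04, 0.01, 80], [14, -0.2, -1.5, -0.01, -0.08, 0.01, 80], [21, -0.3, -2.2, -0.02, -0.12, 0.01, 80], [28, -0.4, -2.9, -0.03, -0.16, 0, 80], [35, -0.5, -3.5, -0.04, -0.2, 0, 80], [41.4, -0.7, -4, -0.046, -0.24, -0.03, 80], [41.4, -0.7, -4, -0.046, -0.26, -0.07, 80], [41.4, -0.7, -4, -0.046, -0.26, -0.11, 80]]]}}

```text
t: 32.35
tool_pos: [444.2, -411.2, 353.0]
tcp_rot: [-0.328, 0.653, 0.573, 0.373]
ft_force: [1.2, -1.2, -0.8]
opening: 0.69
```

```bash
python3 st.py;  python3 to.py 464 -230 102 83 30;python3 -c "
from h import *
snap('wrist','w26.png');crop('w26.png','w26a.png',0,0,560,420,1.4)
"
```

```text
t 32.35 pos [ 444.2 -411.2  353. ] F [ 1.2 -1.2 -0.8] open 0.69
grasp [ 461.4 -278.8  274.3] x [0.066 0.504 0.861] y [ 0.992 -0.129 -0.001] z [ 0.111  0.854 -0.508]
j [ 1.182  0.731 -0.554  1.776 -0.511  1.352  0.789]
turn [ 0.5 -0.1  0.4] 0.7 shift [ 0.0034  0.048  -0.1735] ik [ 1.08  0.93 -0.52  1.93 -0.49  1.06  0.89] 0.0 0.0
```

View pics/w26a.png

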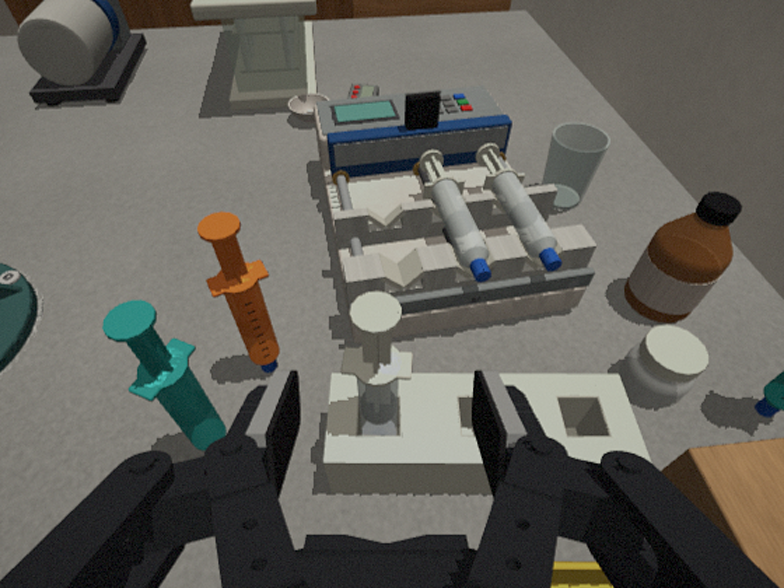

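```bash
python3 - <<'E'
from h import *
W=load('w26.png')
print(atz(W,377/1.4,361/1.4,148),atz(W,376/1.4,311/1.4,202))
E
```

```text
[ 469.07690145 -179.40375563  148.        ] [ 469.13893804 -180.02146145  202.        ]
```

Call:
{"op": "move_arm", "data": {"moves": [[[0.5, 0, 0.4, 0.002, 0.02, -0.04, 80], [0.5, 0, 0.4, 0.003, 0.03, -0.08, 80], [0.5, 0, 0.4, 0.004, 0.035, -0.12, 80], [0.5, 0, 0.4, 0.004, 0.04, -0.155, 80], [0.5, 0, 0.4, 0.005, 0.045, -0.17, 80], [0.5, 0, 0.4, 0.006, 0.06, -0.173, 80], [0.5, 0, 0.4, 0.008, 0.08, -0.173, 80], [0.5, 0, 0.4, 0.008, 0.08, -0.173, 80]]]}}

```text
t: 33.07
tool_pos: [454.1, -319.5, 183.3]
tcp_rot: [-0.339, 0.642, 0.577, 0.374]
ft_force: [-0.1, 1.4, 1.7]
opening: 0.683
```

```bash
python3 st.py;  python3 to.py 469.5 -181.5 101 83 30;python3 -c "
from h import *
snap('wrist','w27.png')
"
```

```text
t 33.07 pos [ 454.1 -319.5  183.3] F [-0.1  1.4  1.7] open 0.683
grasp [ 468.  -185.1  107.3] x [0.056 0.487 0.871] y [ 0.994 -0.105 -0.005] z [ 0.089  0.867 -0.49 ]
j [ 1.088  0.952 -0.561  1.939 -0.52   1.004  0.924]
turn [-0.7 -0.2 -1. ] 1.2 shift [-0.001   0.0047 -0.0048] ik [ 1.05  0.93 -0.55  2.   -0.53  0.97  0.89] 0.0 0.0
```

View pics/w27.png

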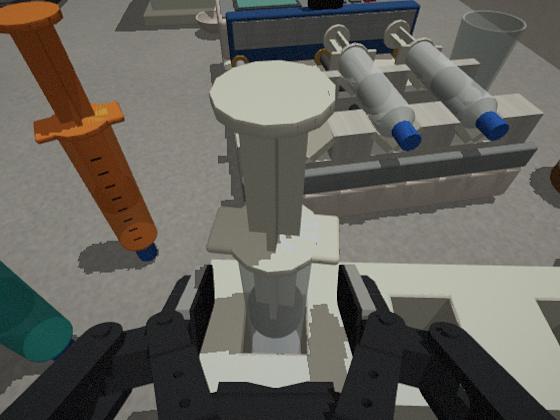

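Call:
{"op": "move_arm", "data": {"moves": [[[-0.7, 0, -1, -0.001, 0.005, -0.005, 80], [-0.7, 0, -1, -0.001, 0.005, -0.005, 80], [-0.7, 0, -1, -0.001, 0.005, -0.005, 255], [-0.7, 0, -1, -0.001, 0.005, -0.005, 255], [-0.7, 0, -1, -0.001, 0.005, -0.005, 255], [-0.7, 0, -1, -0.001, 0.005, -0.005, 255], [-0.7, 0, -1, -0.001, 0.005, -0.005, 255]]]}}

```text
t: 33.7
tool_pos: [452.8, -319.8, 178.1]
tcp_rot: [-0.328, 0.652, 0.573, 0.373]
ft_force: [-0.3, -2.3, 2.0]
opening: 0.318
```

```bash
python3 st.py
```

```text
t 33.7 pos [ 452.8 -319.8  178.1] F [-0.3 -2.3  2. ] open 0.318
grasp [ 470.  -187.3   99.6] x [0.066 0.502 0.862] y [ 0.992 -0.129 -0.001] z [ 0.111  0.855 -0.506]
j [ 1.09   0.954 -0.557  1.948 -0.53   0.969  0.93 ]
```

Call:
{"op": "move_arm", "data": {"moves": [[[0, 0, 0, 0, 0, 0.02, 255], [0, 0, 0, 0, 0, 0.05, 255], [0, 0, 0, 0, 0, 0.09, 255], [0, 0, 0, 0, 0, 0.13, 255], [0, 0, 0, 0, 0, 0.17, 255], [0, 0, 0, 0, 0, 0.2, 255], [0, 0, 0, 0, 0, 0.22, 255], [0, 0, 0, 0, 0, 0.22, 255]]]}}

```text
t: 34.37
tool_pos: [454.1, -319.1, 402.3]
tcp_rot: [-0.325, 0.652, 0.575, 0.374]
ft_force: [-0.6, -0.6, -1.0]
opening: 0.317
```

```bash
python3 st.py; python3 -c "
from h import *
snap('wrist','w28.png')
"; python3 to.py 490 -80 320 94.4 120; python3 - <<'E'
from sim import *
j=get_state()['joints']
run([('s',(469,-181,320),83,30),('tip',(490,-60,320),94.4,120)],j,24)
E
```

```text
t 34.37 pos [ 454.1 -319.1  402.3] F [-0.6 -0.6 -1. ] open 0.317
grasp [ 471.8 -186.9  323.3] x [0.06  0.507 0.86 ] y [ 0.992 -0.129  0.006] z [ 0.114  0.852 -0.51 ]
j [ 1.146  0.614 -0.634  1.892 -0.607  1.277  0.741]
turn [-89.4   2.5   9.2] 89.9 shift [0.0307 0.3165 0.0544] ik [ 0.32  0.29 -0.62  2.09  0.8   1.07 -0.71] 0.0 0.0
s [ 1.12  0.59 -0.64  1.94 -0.6   1.3   0.7 ] err 0.0 0.0 minmargin 0.57 elbowz [ 119. -322.  795.] wr [ 441. -407.  451.]
tip [ 0.13  0.27 -0.43  2.09  0.75  1.04 -0.68] err 0.0 0.0 minmargin 0.42 elbowz [150. -37. 877.] wr [480.  71. 548.]
```

View pics/w28.png

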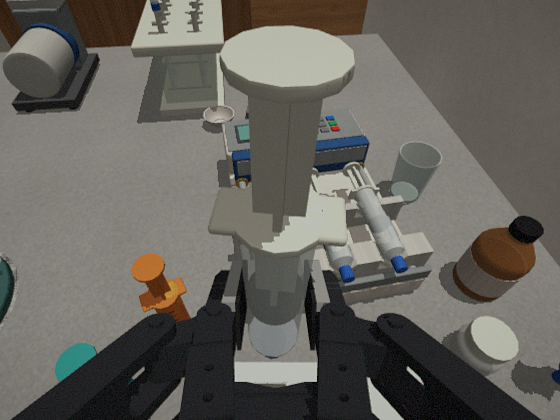

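Call:
{"op": "move_arm", "data": {"moves": [[[-7, 0.2, 0.7, 0.002, 0.03, 0.02, 255], [-14, 0.4, 1.4, 0.005, 0.06, 0.04, 255], [-21, 0.6, 2.1, 0.01, 0.09, 0.06, 255], [-28, 0.8, 2.8, 0.015, 0.12, 0.06, 255], [-35, 1, 3.6, 0.02, 0.15, 0.06, 255], [-42, 1.2, 4.3, 0.025, 0.18, 0.06, 255], [-49, 1.3, 5, 0.028, 0.2, 0.06, 255], [-56, 1.5, 5.7, 0.03, 0.22, 0.06, 255]]]}}

```text
t: 35.08
tool_pos: [482.4, -97.9, 456.6]
tcp_rot: [-0.007, 0.706, 0.708, 0.034]
ft_force: [-0.9, 0.2, -2.1]
opening: 0.313
```

```bash
python3 st.py; python3 to.py 503 -40 260 94.4 120;python3 -c "
from h import *
snap('wrist','w29.png')
"
```

```text
t 35.08 pos [482.4 -97.9 456.6] F [-0.9  0.2 -2.1] open 0.313
grasp [488.4 -88.9 302. ] x [-0.004  0.998  0.058] y [0.999 0.002 0.039] z [ 0.039  0.058 -0.998]
j [ 0.522  0.257 -0.479  2.059  0.078  0.82   0.01 ]
turn [-33.4   0.9   3.5] 33.6 shift [ 0.0147  0.1351 -0.0624] ik [ 0.01  0.36 -0.34  2.12  0.81  0.96 -0.81] 0.0 0.0
```

View pics/w29.png

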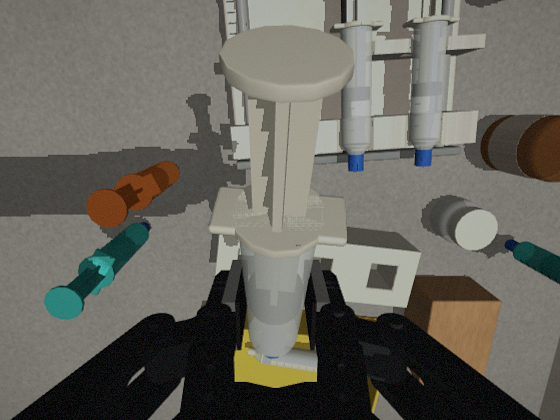

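Call:
{"op": "move_arm", "data": {"moves": [[[-7, 0.2, 0.7, 0.003, 0.035, 0, 255], [-14, 0.4, 1.4, 0.006, 0.07, 0, 255], [-21, 0.6, 2.2, 0.009, 0.1, -0.02, 255], [-28, 0.8, 2.9, 0.012, 0.13, -0.04, 255], [-33.4, 0.9, 3.5, 0.015, 0.16, -0.06, 255], [-33.4, 0.9, 3.5, 0.016, 0.185, -0.09, 255], [-33.4, 0.9, 3.5, 0.016, 0.19, -0.12, 255], [-33.4, 0.9, 3.5, 0.016, 0.19, -0.13, 255]]]}}

```text
t: 35.8
tool_pos: [497.3, 92.7, 322.9]
tcp_rot: [0.185, 0.655, 0.711, -0.176]
ft_force: [0.1, -1.7, -1.0]
opening: 0.316
```

Call:
{"op": "move_arm", "data": {"moves": [[[0, 0, 0, 0, 0, -0.02, 255], [0, 0, 0, 0, 0, -0.04, 255], [0, 0, 0, 0, 0, -0.05, 255], [0, 0, 0, 0, 0, -0.05, 255], [0, 0, 0, 0, 0, -0.05, 255]]]}}

```text
t: 36.22
tool_pos: [498.8, 89.4, 277.7]
tcp_rot: [0.188, 0.658, 0.708, -0.175]
ft_force: [-0.2, 0.8, -0.9]
opening: 0.314
```

```bash
python3 st.py; python3 to.py 504 13 130 94.4 120; python3 -c "
from h import *
snap('wrist','w30.png');snap('scene','s30.png')
crop('s30.png','s30a.png',200,140,370,280,4)
"
```

```text
t 36.22 pos [498.8  89.4 277.7] F [-0.2  0.8 -0.9] open 0.314
grasp [504.4  12.6 143.2] x [-0.064  0.865 -0.497] y [ 0.997  0.073 -0.001] z [ 0.036 -0.496 -0.868]
j [-0.154  0.58  -0.324  2.163  0.909  0.884 -1.129]
turn [-0.2 -0.   0.2] 0.3 shift [-0.0008  0.0009 -0.0134] ik [-0.15  0.59 -0.29  2.17  0.99  0.84 -1.17] 0.0 0.0
```

View pics/w30.png

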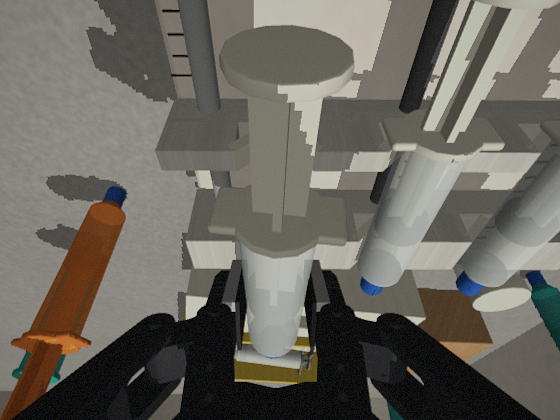

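View pics/s30a.png

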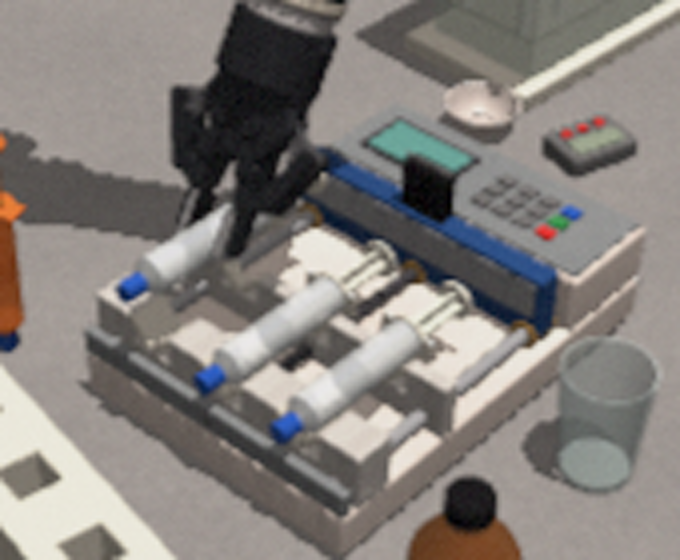

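Call:
{"op": "move_arm", "data": {"moves": [[[0, 0, 0, -0.001, 0.003, -0.015, 255], [0, 0, 0, -0.001, 0.003, -0.027, 255], [0, 0, 0, -0.001, 0.003, -0.036, 255], [0, 0, 0, -0.001, 0.003, -0.042, 255], [0, 0, 0, -0.001, 0.003, -0.047, 255], [0, 0, 0, -0.001, 0.003, -0.048, 255], [0, 0, 0, -0.001, 0.003, -0.048, 255]]]}}

```text
t: 36.9
tool_pos: [497.7, 94.0, 233.7]
tcp_rot: [0.193, 0.658, 0.707, -0.176]
ft_force: [-6.9, 5.3, 29.5]
opening: 0.316
```

```bash
python3 st.py; python3 -c "
from h import *
snap('wrist','w31.png');snap('scene','s31.png')
crop('s31.png','s31a.png',200,140,370,280,4)
"
```

```text
t 36.9 pos [497.7  94.  233.7] F [-6.9  5.3 29.5] open 0.316
grasp [503.9  16.1  99.9] x [-0.061  0.862 -0.504] y [0.997 0.073 0.004] z [ 0.04  -0.502 -0.864]
j [-0.189  0.658 -0.294  2.178  0.99   0.835 -1.242]
```

View pics/w31.png

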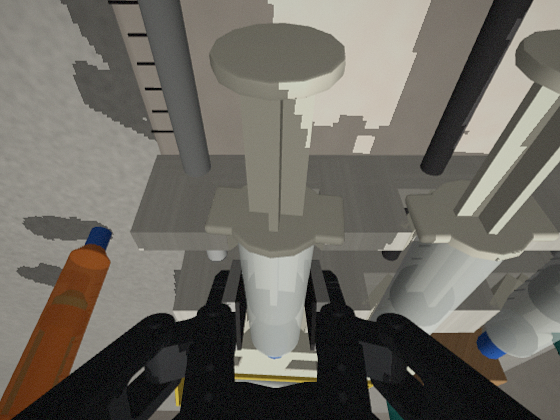

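View pics/s31a.png

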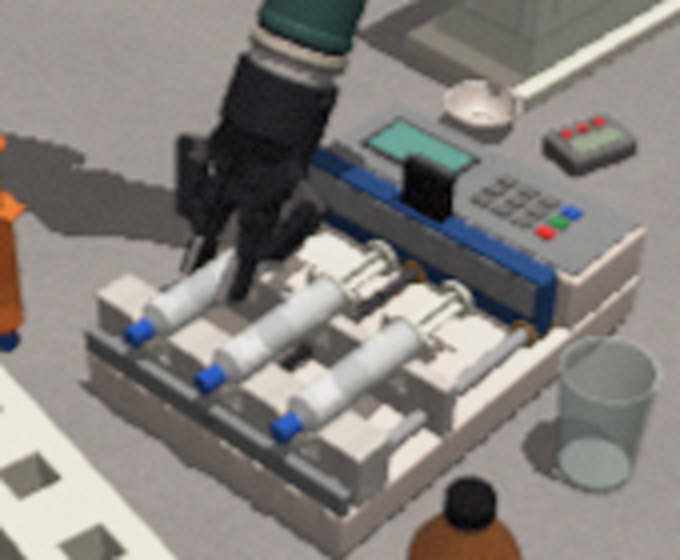

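Call:
{"op": "move_arm", "data": {"moves": [[[0, 0, 0, 0, 0, 0.003, 255], [0, 0, 0, 0, 0, 0.004, 255], [0, 0, 0, 0, 0, 0.004, 80], [0, 0, 0, 0, 0, 0.004, 80], [0, 0, 0, 0, 0, 0.004, 80], [0, 0, 0, 0, 0, 0.02, 80], [0, 0, 0, 0, 0, 0.06, 80], [0, 0, 0, 0, 0, 0.1, 80]]]}}

```text
t: 37.67
tool_pos: [497.5, 93.5, 329.2]
tcp_rot: [0.187, 0.657, 0.709, -0.176]
ft_force: [0.9, -0.5, -0.3]
opening: 0.686
```

```bash
python3 st.py; python3 -c "
from h import *
snap('wrist','w32.png');snap('scene','s32.png');snap('top','t32.png');crop('w32.png','w32a.png',0,0,560,420,1.4)
crop('s32.png','s32a.png',200,140,370,280,4)
"
```

```text
t 37.67 pos [497.5  93.5 329.2] F [ 0.9 -0.5 -0.3] open 0.686
grasp [502.8  16.7 194.6] x [-0.067  0.865 -0.496] y [ 0.997  0.076 -0.004] z [ 0.034 -0.495 -0.868]
j [-0.133  0.495 -0.358  2.134  0.819  0.96  -1.019]
```

View pics/w32a.png

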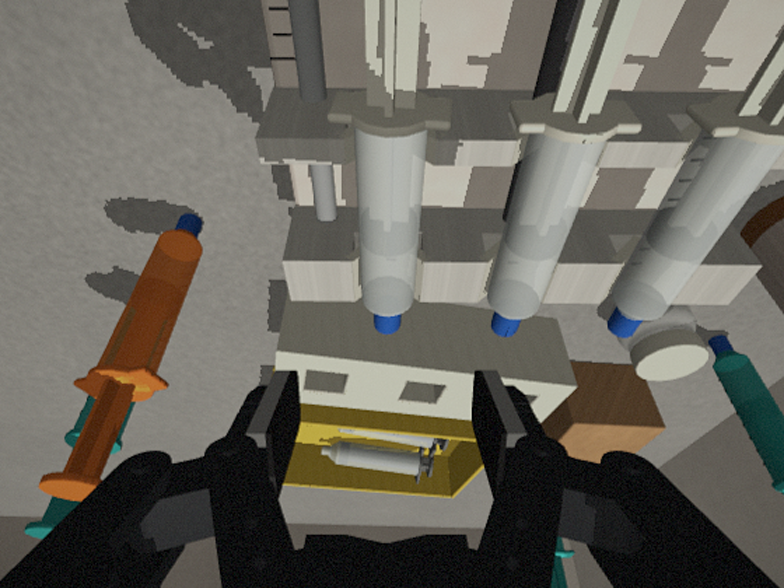

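View pics/s32a.png

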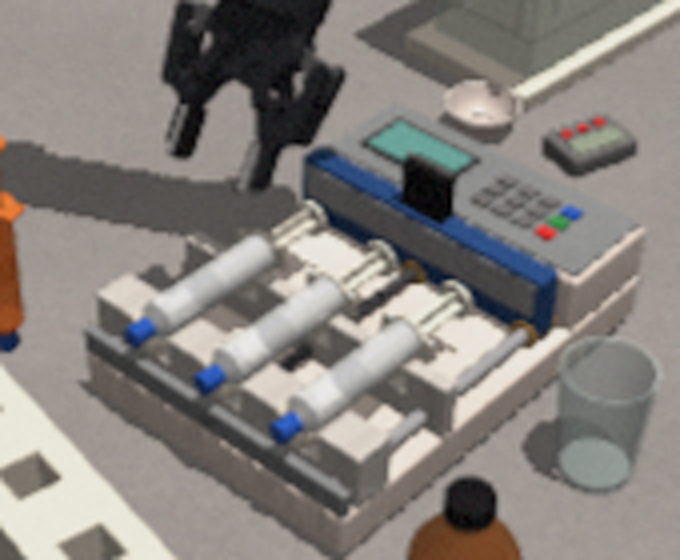

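```bash
python3 to.py 563.8 173 230 94.4 90
```

```text
turn [29.5  2.7  0.2] 29.6 shift [0.0649 0.0789 0.0527] ik [ 0.11  0.53 -0.68  1.93  0.44  0.84 -0.73] 0.0 0.0
```

Call:
{"op": "move_arm", "data": {"moves": [[[7, 0.6, 0, 0, 0, 0.04, 50], [14, 1.2, 0, 0.02, 0.02, 0.07, 50], [21, 1.9, 0, 0.04, 0.04, 0.07, 50], [28, 2.5, 0.2, 0.06, 0.06, 0.06, 50], [29.5, 2.7, 0.2, 0.065, 0.079, 0.053, 50], [29.5, 2.7, 0.2, 0.065, 0.079, 0.053, 50], [29.5, 2.7, 0.2, 0.065, 0.079, 0.053, 50], [29.5, 2.7, 0.2, 0.065, 0.079, 0.053, 50]]]}}

```text
t: 38.48
tool_pos: [561.5, 172.4, 381.2]
tcp_rot: [-0.002, 0.678, 0.735, -0.005]
ft_force: [-1.0, 0.3, 0.2]
opening: 0.804
```

```bash
python3 st.py; python3 to.py 563.5 173 138 94.4 90; python3 -c "
from h import *
snap('wrist','w33.png')"
```

```text
t 38.48 pos [561.5 172.4 381.2] F [-1.   0.3  0.2] open 0.804
grasp [560.  171.5 226.2] x [-0.081  0.997 -0.005] y [ 0.997  0.081 -0.01 ] z [-0.01  -0.006 -1.   ]
j [ 0.04   0.505 -0.575  1.925  0.366  0.829 -0.651]
turn [ 0.3 -0.6 -0.2] 0.7 shift [ 0.002   0.0006 -0.0882] ik [-0.04  0.62 -0.48  1.99  0.46  0.64 -0.74] 0.0 0.0
```

View pics/w33.png

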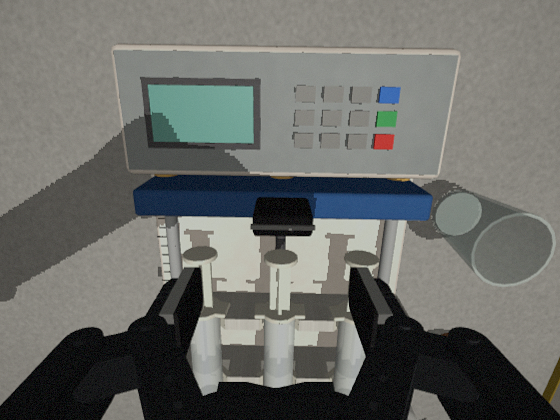

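Call:
{"op": "move_arm", "data": {"moves": [[[0, -0.6, 0, 0.003, 0.0, -0.03, 50], [0, -0.6, 0, 0.003, 0.0, -0.06, 50], [0, -0.6, 0, 0.003, 0.0, -0.086, 50], [0, -0.6, 0, 0.003, 0.0, -0.086, 50], [0, -0.6, 0, 0.003, 0.0, -0.086, 255], [0, -0.6, 0, 0.003, 0.0, -0.086, 255], [0, -0.6, 0, 0.003, 0.0, -0.086, 255], [0, -0.6, 0, 0.003, 0.0, -0.086, 255]]]}}

```text
t: 39.2
tool_pos: [563.7, 172.9, 298.5]
tcp_rot: [0.002, 0.679, 0.734, -0.001]
ft_force: [-5.2, 0.1, 3.7]
opening: 0.451
```

```bash
python3 st.py
```

```text
t 39.2 pos [563.7 172.9 298.5] F [-5.2  0.1  3.7] open 0.451
grasp [563.9 172.2 143.5] x [-0.079  0.997 -0.005] y [0.997 0.079 0.001] z [ 0.001 -0.005 -1.   ]
j [-0.019  0.609 -0.501  1.981  0.468  0.667 -0.742]
```

Call:
{"op": "move_arm", "data": {"moves": [[[0, 0, 0, 0.0005, -0.006, 0, 255], [0, 0, 0, 0.001, -0.012, 0, 255], [0, 0, 0, 0.0015, -0.018, 0, 255], [0, 0, 0, 0.002, -0.024, 0, 255], [0, 0, 0, 0.0025, -0.03, 0, 255], [0, 0, 0, 0.003, -0.036, 0, 255], [0, 0, 0, 0.003, -0.038, 0, 255], [0, 0, 0, 0.003, -0.038, 0, 255]]]}}

```text
t: 39.87
tool_pos: [566.4, 134.8, 298.5]
tcp_rot: [0.001, 0.679, 0.734, -0.001]
ft_force: [-6.0, 0.8, 3.7]
opening: 0.453
```

```bash
python3 st.py; python3 -c "
from h import *
snap('scene','s34.png')
crop('s34.png','s34a.png',200,140,370,280,4)"
```

```text
t 39.87 pos [566.4 134.8 298.5] F [-6.   0.8  3.7] open 0.453
grasp [566.4 134.2 143.5] x [-0.079  0.997 -0.004] y [ 0.997  0.079 -0.   ] z [ 0.    -0.004 -1.   ]
j [ 0.048  0.602 -0.505  1.998  0.471  0.659 -0.684]
```

View pics/s34a.png

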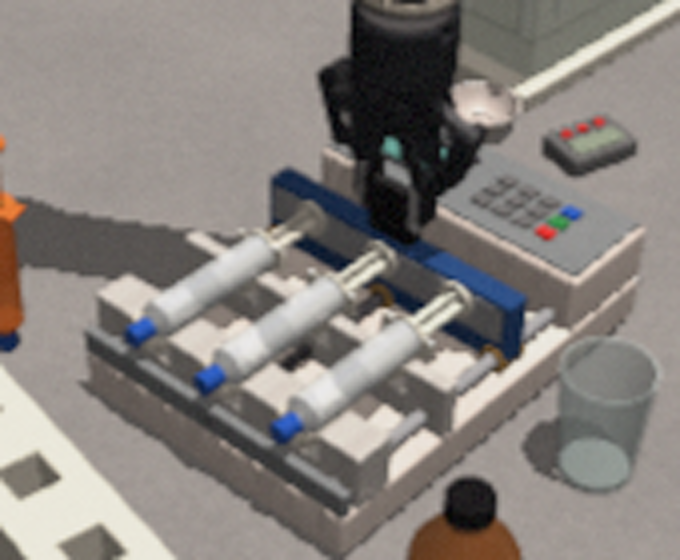

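Close to contact. I'll push slowly now and watch the force.

Call:
{"op": "move_arm", "data": {"moves": [[[0, 0, 0, 0.0002, -0.002, 0, 255], [0, 0, 0, 0.0003, -0.004, 0, 255], [0, 0, 0, 0.0005, -0.006, 0, 255], [0, 0, 0, 0.0006, -0.008, 0, 255], [0, 0, 0, 0.0008, -0.01, 0, 255], [0, 0, 0, 0.0008, -0.01, 0, 255]]]}}

```text
t: 40.42
tool_pos: [566.9, 126.7, 298.4]
tcp_rot: [0.0, 0.678, 0.735, -0.0]
ft_force: [-7.5, 3.6, 1.9]
opening: 0.454
```

Call:
{"op": "move_arm", "data": {"moves": [[[0, 0, 0, 0.0001, -0.001, 0, 255], [0, 0, 0, 0.0002, -0.002, 0, 255], [0, 0, 0, 0.0002, -0.003, 0, 255], [0, 0, 0, 0.0002, -0.003, 0, 255]]]}}

```text
t: 40.75
tool_pos: [567.0, 124.1, 298.5]
tcp_rot: [0.0, 0.678, 0.735, -0.0]
ft_force: [-7.0, 4.7, 2.7]
opening: 0.454
```

```bash
python3 st.py; python3 -c "
from h import *
snap('scene','s35.png')
crop('s35.png','s35a.png',200,140,370,280,4)"
```

```text
t 40.75 pos [567.  124.1 298.5] F [-7.   4.7  2.7] open 0.454
grasp [567.1 124.  143.5] x [-0.08   0.997 -0.001] y [0.997 0.08  0.   ] z [ 0. -0. -1.]
j [ 0.069  0.601 -0.508  2.002  0.47   0.654 -0.664]
```

View pics/s35a.png

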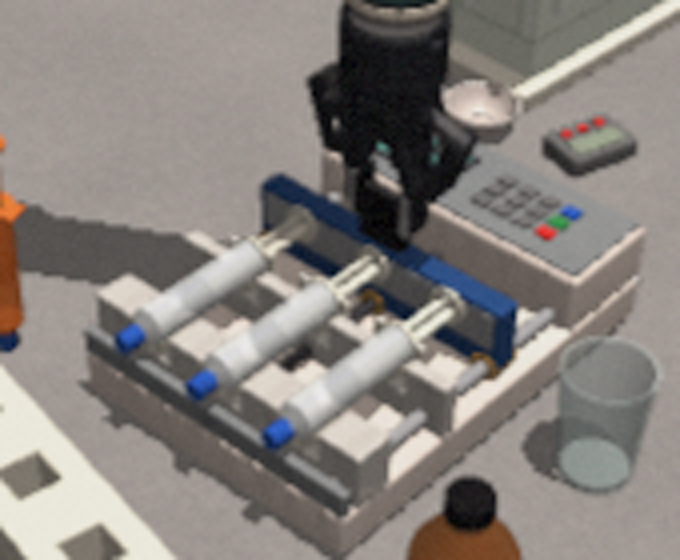

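Call:
{"op": "move_arm", "data": {"moves": [[[0, 0, 0, 0.0001, -0.001, 0, 255], [0, 0, 0, 0.0002, -0.002, 0, 255], [0, 0, 0, 0.0002, -0.002, 0, 255], [0, 0, 0, 0.0002, -0.002, 0, 255]]]}}

```text
t: 41.13
tool_pos: [567.2, 122.3, 298.5]
tcp_rot: [0.0, 0.678, 0.735, 0.0]
ft_force: [-7.9, 5.1, 1.8]
opening: 0.454
```

Call:
{"op": "move_arm", "data": {"moves": [[[0, 0, 0, 0.0001, -0.001, 0, 255], [0, 0, 0, 0.0002, -0.002, 0, 255], [0, 0, 0, 0.0002, -0.002, 0, 255], [0, 0, 0, 0.0002, -0.002, 0, 255]]]}}

```text
t: 41.47
tool_pos: [567.1, 121.9, 298.5]
tcp_rot: [-0.001, 0.678, 0.735, 0.001]
ft_force: [-7.3, 8.4, 0.5]
opening: 0.457
```

Call:
{"op": "move_arm", "data": {"moves": [[[0, 0, 0, 0.0001, -0.002, 0, 255], [0, 0, 0, 0.0002, -0.004, 0, 255], [0, 0, 0, 0.0002, -0.004, 0, 255], [0, 0, 0, 0.0002, -0.004, 0, 255]]]}}

```text
t: 41.8
tool_pos: [567.0, 120.8, 298.5]
tcp_rot: [-0.002, 0.678, 0.735, 0.004]
ft_force: [-8.2, 13.1, -2.8]
opening: 0.454
```

```bash
python3 st.py; python3 -c "
from h import *
snap('scene','s36.png')
crop('s36.png','s36a.png',200,140,370,280,4)"
```

```text
t 41.8 pos [567.  120.8 298.5] F [-8.2 13.1 -2.8] open 0.454
grasp [567.2 122.2 143.5] x [-0.082  0.997  0.008] y [0.997 0.082 0.002] z [ 0.001  0.009 -1.   ]
j [ 0.082  0.601 -0.515  2.004  0.466  0.648 -0.653]
```

View pics/s36a.png

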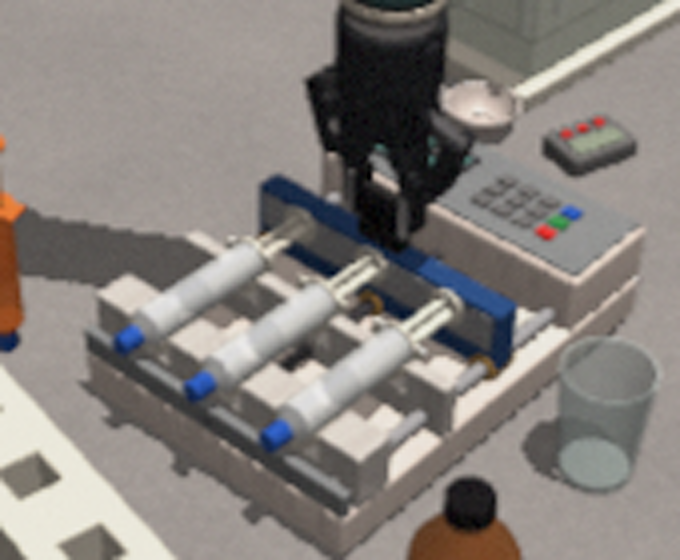

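Call:
{"op": "move_arm", "data": {"moves": [[[0, 0, 0, 0, 0.003, 0, 255], [0, 0, 0, 0, 0.005, 0, 255], [0, 0, 0, 0, 0.005, 0, 255]]]}}

```text
t: 42.1
tool_pos: [567.3, 122.2, 298.5]
tcp_rot: [-0.0, 0.678, 0.735, 0.0]
ft_force: [-8.0, 7.1, 2.2]
opening: 0.449
```

Call:
{"op": "move_arm", "data": {"moves": [[[0, 0, 0, 0, 0, 0, 60], [0, 0, 0, 0, 0, 0, 40], [0, 0, 0, 0, 0, 0, 40], [0, 0, 0, 0, 0, 0, 40], [0, 0, 0, 0, 0, 0.02, 40], [0, 0, 0, 0, 0, 0.06, 40], [0, 0, 0, 0, 0, 0.1, 40], [0, 0, 0, 0, 0, 0.12, 40]]]}}

```text
t: 42.77
tool_pos: [571.8, 119.1, 421.6]
tcp_rot: [0.005, 0.679, 0.734, 0.004]
ft_force: [1.0, 0.2, 0.5]
opening: 0.843
```

```bash
python3 st.py; python3 -c "
from h import *
snap('scene','s37.png');snap('wrist','w37.png');crop('w37.png','w37a.png',100,100,460,350,2.2)
crop('s37.png','s37a.png',200,140,370,280,4)"
```

```text
t 42.77 pos [571.8 119.1 421.6] F [1.  0.2 0.5] open 0.843
grasp [573.5 119.  266.7] x [-0.079  0.997 -0.002] y [0.997 0.079 0.011] z [ 0.012 -0.001 -1.   ]
j [ 0.163  0.451 -0.608  1.901  0.336  0.88  -0.534]
```

View pics/w37a.png

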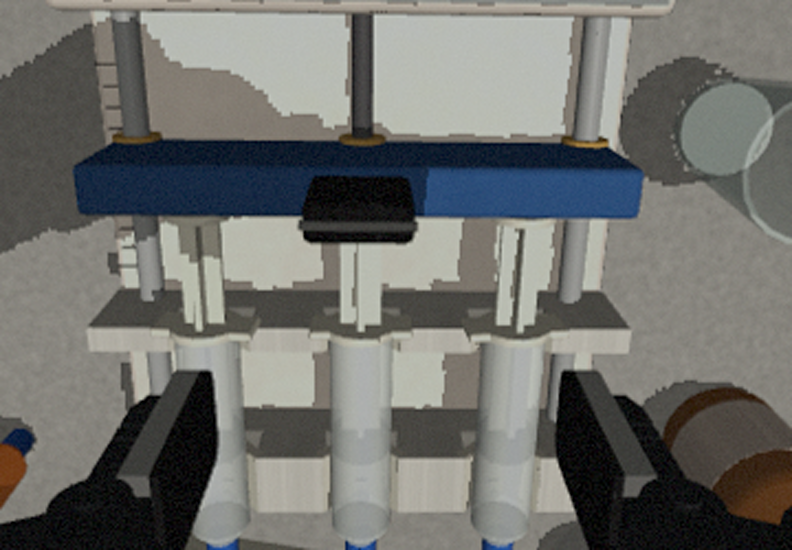

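View pics/s37a.png

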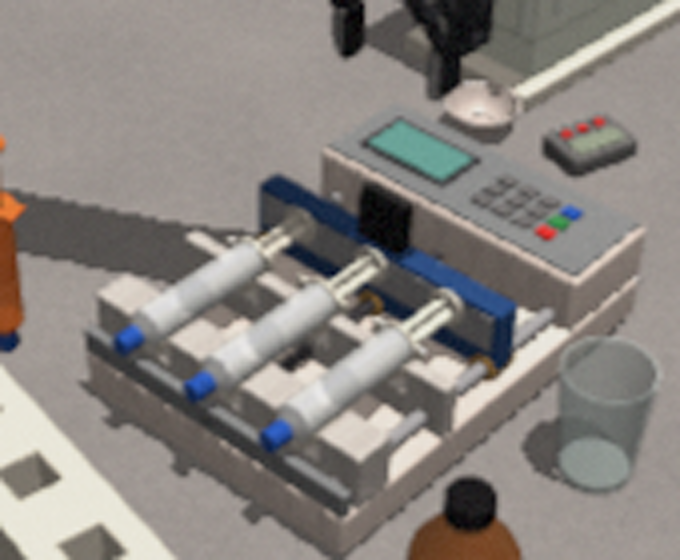

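```bash
python3 -c "
from h import *
snap('top','t38.png');crop('t38.png','t38a.png',180,100,480,320,2.6)"
```

```text
(no output)
```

View pics/t38a.png

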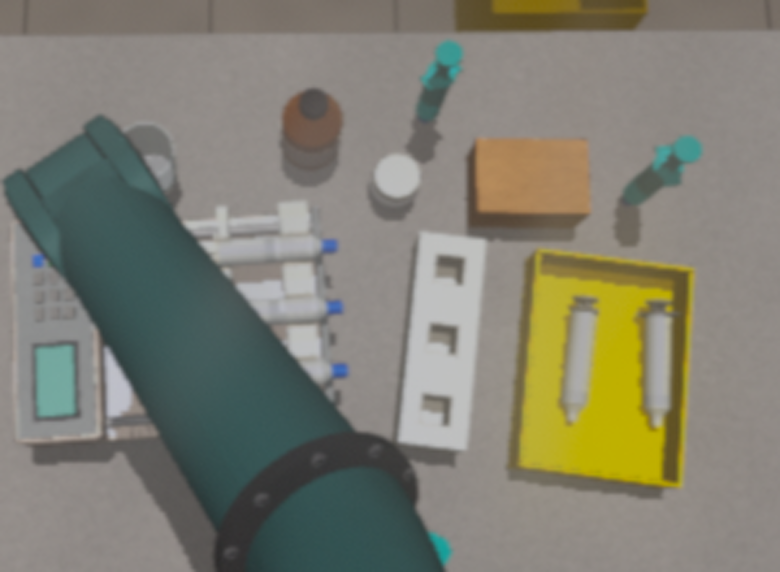

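View pics/s37.png

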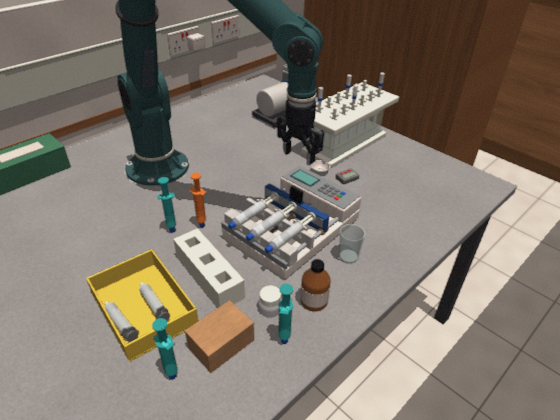

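```bash
python3 -c "
from station import *
print(job_done(), get_state()['t'])"
```

```text
the job is handed in; nothing more can be done
the job is handed in; nothing more can be done
```

The pump is set up for the next run, and I handed the job in at about 43 s on the robot's clock. No verdict was given.

- **Pusher back:** I drew it by its black handle until it stopped against the motor housing, with the resisting force rising to about 11 N.
- **Used syringes:** There were two, in the outer channels. Both now lie in the yellow tray.
- **Full syringes:** All three from the rack lie one per channel, plunger towards the pusher.
- **Pusher forward:** I slid it about 50 mm until it stalled against the plungers. The force rose from about 5 to 13 N with almost no further movement. I then eased off and let go of the handle.

**Last checks:** In the final pictures the three flanges are in line at the rear saddle, with the plungers against the pusher. The rack is empty, both used syringes are in the tray, and nothing else looks moved. I judged the flanges bearing on the saddle from that picture and from the pusher travel. The travel readings were 50 to 51.5 mm, against 50 mm expected.

**Things that went less smoothly:**
- The middle syringe touched the rear saddle on the first try, so I raised it, moved it back about 12 mm and laid it again.
- The middle and near syringes were pressed down with about 26 and 30 N before release, within the 40 N limit.
- In the top view, positions read up to about 7 mm off, so I used the wrist camera and force readings for the fine placing.

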